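# Set drum brake shoes through the adjuster slot

## Task

Take the flat-bladed adjusting tool from the wooden block, reach through the slot in the brake's backing plate and push the star wheel's teeth on, one after another, towards the rim nearest the slot, until the shoe bears on the drum and the wheel goes no further under a moderate push; feel your way gently, never forcing wheel or plate (under 25 N). Then stand the tool back in the middle hole of the block and leave the other things on the bench where they are.

Things in the scene. Friction and masses are not known exactly. Their poses are not given: they have to be found in the camera images.
- drum: Cast brake drum, 246 mm across and 72 mm high, fixed, lying on its closed face on the bench, open side up under the backing plate. Origin on the bench at its centre, z up. The movable brake shoe hidden inside starts 1.2 to 2.9 mm clear of its inner wall.
- backing_plate: Steel backing plate closing the drum, fixed, with shoe and star-wheel adjuster under it: a 240 mm disc, upper face 76 mm above the bench, stamped steps to 4 mm and bolts to 16 mm higher. Star wheel: teeth pushed towards the slot's -x tighten it; about 2.5 N turns it and it stays where left; 2 to 5 teeth on, the shoe meets the drum and the push climbs past 7 N in about 3 mm. Origin below its centre on the bench, axes as the slot.
- slot (a point): Centre of the access slot in the backing plate, level with the plate's upper face there. The slot is 28 mm long along this frame's x and 13 mm wide along y; z is up. +x points to the plate's centre, 64 mm away; -x to the nearby rim. The only opening over the star wheel.
- wheel_axis (a point): Centre of the star wheel, 27 mm below the slot; its axis runs along y. 42 mm across 10 teeth, each 2.5 mm thick and 9 mm wide; hub 27 mm across, so gaps are 7.5 mm deep and 10.7 mm long at the tips (13.2 mm tooth to tooth). Tips pass 6 mm below the plate's face. Where the teeth stand at the start is not known. This point stays fixed as the wheel turns.
- adjuster: Adjusting tool, loose, 135 mm long, 0.09 kg, standing upright in the block's middle hole, blade down. Origin at the blade's tip, z up to the handle. Flat steel blade 2.5 mm thick (x) and 9 mm wide (y) over the first 33 mm, round 8 mm shank to 60 mm, then a square black handle 24 x 24 mm, 75 mm long.
- handle (a point): Centre of the tool's handle, 97.5 mm above the blade's tip and 37.5 mm above the handle's lower end; axes as the tool's.
- hole (a point): Mouth of the block's middle hole: 16 mm wide, bevelled edge, straight through the fixed wooden block (50 x 150 x 62 mm, long in y), level with its top, 62 mm above the bench. The tool stands with its handle on the block's top and its blade in this hole. A drift punch stands 50 mm off along -y, up to 121 mm above the bench; the hole at +y is empty.
- bearing: Ball bearing, loose, 68 mm across and 20 mm high, flat on the bench; origin under its centre. Leave it alone.
- jar: Grease jar with lid, loose, 70 mm across, 71 mm high; origin under its centre. Leave it alone.
- plug: Spark plug, loose, 53 mm long, 21 mm thick, lying on the bench; origin under its centre. Leave it alone.

How it is judged:
By the outcome, as a careful person would: the job done as asked, in the order asked, and still so for the second after the job is handed in, with the robot touching nothing.
It also fails if it takes over 67 s, if anything falls off the work surface, if the arm or the gripper's body presses on something with over 40 N, if the wrist force passes 120 N, or if a joint passes its speed limit or range.

## Robot

A 7-joint arm with a two-finger parallel gripper is mounted at the origin on a cart in front of the work surface, level with it; the furniture and walls round the work are solid. World frame = base frame: x ahead of the robot, y to its left, z up, the work surface at z = 0. Lengths are in mm, angles in rad, forces in N, time in s.
With the tool pointing down it reaches from about 350 to 900 mm from the base axis. Payload 7.2 kg.
Tool frame: the origin (TCP) lies on the centre line of the jaws, within the pads' length; the fingertips stand 19 mm ahead of it and the grasp point (between the pads) is the TCP; z points along the fingers, x is the direction in which the jaws open and shut, and the axes are right-handed (so a half turn about z gives the same grasp; the last joint's range is limited). The gripper opens to 88 mm and grips with 3 to 60 N. Pads are 20 mm wide; open, the fingers measure 115 mm over their backs; the gripper's body (75 mm by 178 mm) begins 61 mm behind the grasp point.
Start: joints at [-1.237, 0.411, -0.013, 1.596, 0.006, 1.134, -0.082], TCP at [244.432, 575.223, 241.653] pointing down, gripper open.
Joint ranges: [-2.95, 2.95], [-0.29, 1.99], [-1.47, 1.44], [0.14, 2.54], [-1.03, 4.17], [0.13, 1.85], [-2.86, 2.86]. Speed limits (rad/s): [2.39, 2.39, 3.01, 3.01, 3.14, 3.14, 3.14].

## Interface

Orientations are given as [roll, pitch, yaw] about the fixed x, y, z axes, in that order (R = Rz(yaw) Ry(pitch) Rx(roll)).
In Python, from bench import r gives the robot as it stands.
- The arm moves only by the shell command python3 -m crank 'ROWS' [FORCE]. ROWS is JSON, a list that holds one entry, the list of rows, each a list of 7 numbers: the shift along the tool's x, y, z as a fraction of full scale, then the turn, a rotation vector about the tool's x, y, z as a fraction of full scale, then the closure, from 0 (fully open) to 1 (shut). In form: [[[dx, dy, dz, ax, ay, az, gripper], ...]]. A call has 1 to 20 rows; each row shifts and turns the commanded pose from where the row before left it, along the tool's axes as they then stand; what a row does not reach is not made up. Full scale, the value 1, is 0.8 m for a shift and 360 degrees for a turn. A row lasts 1/12 s, in which the tool goes at most 41.7 mm and 7.16 degrees, less where a joint would pass 70% of its speed; a pose out of reach is approached as far as the arm can. A call with a number of a shift or a turn outside -1 to 1 is refused whole. A call with a gripper value outside its range is refused whole. The fingers move at their own pace and stop on an object; FORCE is the grip in N (left out, the last holds). Time passes only in rows, so rows that do not move let the fingers close. It gives the time, the measured TCP pose, the force and the opening at its end, in the units of the state.
- r.get_obs(): the state, without advancing time (a new reading comes with each control period).
- r.read_camera(name): name is "scene" or "side" or "wrist"; returns a dict with "color" (480x640x3 uint8, red, green, blue), "fovy" (degrees; the focal length in pixels is half the picture's height over the tangent of half this angle, whatever the lens; pixels are square), "cx", "cy" (the principal point, pixels), "extrinsics" (4x4, takes a point from camera to world coordinates); the wrist camera has in their place "tool_from_camera" (4x4, takes a point from camera to tool coordinates, whose origin is the TCP and whose axes are the tool frame's). Camera axes: x right, y down, z forward; pixel columns grow to the right and rows downward; lengths in mm; the calibration is good to about 2 mm. A picture is of the moment at which its call begins: read the wrist's pose just before it. There is no depth.
- r.hand_in(): hands the job in, once; it reports no verdict.
Trained networks look in a picture, given as the dict that the camera call returned (one of the last four; its "shot" number tells which), for a name from the list of things; names that differ only in an ending like _2 or _b are one class to them, and where a whole thing is asked for, a point or a joint stands for the part that bears it (a point fixed in the world has none). Each returns a list of dicts, best first, with "conf" (0 to 1); they miss things now and then, are a little off and sometimes report something else, mostly with a low value. They report only what shows in the picture. A call takes as long as a camera call.
- r.silhouettes(picture, thing): "pixels" (480x640 bool, what is visible of it) and "bbox" ([left, top, width, height] in pixels, round what is visible of it).
The state is a dict: "time_s": time; "joints": joint angles; "qvel": joint speeds; "joint_efforts": joint torques, N m; "ee_pos": TCP position; "tool_rot": TCP orientation; "force": force on the tool from outside, world axes, zero at the start; "wrist_torque": the same for the moment, N m; "grip_width": finger opening in mm.
Only numpy, scipy, OpenCV 4.12 (cv2) and the standard library are available. Lean on these libraries where they do the work, as an engineer would, in place of code of your own. Each camera call takes 0.05 s, during which the arm holds its last target.

## Working session

There is one attempt and no reset: what is moved stays moved. The work goes in short steps, Python scripts to look and compute and a shell command to move; the robot and the scene stay as the last step left them, time stands still between calls to the robot, and variables do not carry over. Pictures are saved under pics/ and viewed, and the job is handed in when it is done.

```bash
ls; mkdir -p pics; python3 - <<'E'
from bench import r
import cv2
o=r.get_obs(); print({k:v for k,v in o.items()})
for n in ["scene","side","wrist"]:
    p=r.read_camera(n); cv2.imwrite(f"pics/{n}0.png",p["color"][:,:,::-1])
    print(n,p["fovy"],p["cx"],p["cy"],p.get("extrinsics",p.get("tool_from_camera")),p["shot"])
E
```

```text
pics
{'time_s': 0.0, 'joints': array([-1.23722385,  0.41191722, -0.01274003,  1.59702777,  0.00560587,
        1.13433175, -0.08218377]), 'qvel': array([-0.00066324, -0.00029667, -0.00071537, -0.0016232 , -0.00060965,
        0.00031714,  0.00027119]), 'joint_efforts': array([-8.80002699e-05, -5.87950301e+01,  6.41805902e-01, -2.91068012e+01,
       -5.38400654e-02,  1.84648472e-02,  1.57405457e-04]), 'ee_pos': array([244.24168652, 574.77619876, 240.80479651]), 'tool_rot': array([3.14148143e+00, 1.64463883e-03, 1.16909271e+00]), 'force': array([-0.15615907, -0.45242664,  0.12898644]), 'wrist_torque': array([ 0.0574664 , -0.01061947, -0.02311259]), 'grip_width': 87.96108065483233}
scene 49.56362683727201 312.4996483548554 251.47565390533953 [[ 4.05969790e-01 -6.22198979e-01  6.69370570e-01 -3.44192168e+02]
 [-9.13856374e-01 -2.70439349e-01  3.02868101e-01 -3.81527768e+02]
 [-7.42008163e-03 -7.34663861e-01 -6.78390709e-01  9.37188598e+02]
 [ 0.00000000e+00  0.00000000e+00  0.00000000e+00  1.00000000e+00]] 1
side 45.27527776280316 319.5855414200968 234.0678266823335 [[ 9.80104123e-01 -9.80080021e-02  1.72598782e-01  3.08039448e+02]
 [-1.98455481e-01 -4.69141866e-01  8.60535491e-01 -1.00460978e+03]
 [-3.36604935e-03 -8.77667557e-01 -4.79258102e-01  6.81518907e+02]
 [ 0.00000000e+00  0.00000000e+00  0.00000000e+00  1.00000000e+00]] 2
wrist 68.1327829967394 317.1038879449816 240.41687385118428 [[ 9.99999955e-01  1.55636830e-04 -2.55513990e-04 -1.44906533e-01]
 [-7.34775512e-05  9.55643202e-01  2.94526850e-01 -8.00594522e+01]
 [ 2.90019433e-04 -2.94526818e-01  9.55643170e-01 -1.42816084e+02]
 [ 0.00000000e+00  0.00000000e+00  0.00000000e+00  1.00000000e+00]] 3
```

View pics/scene0.png

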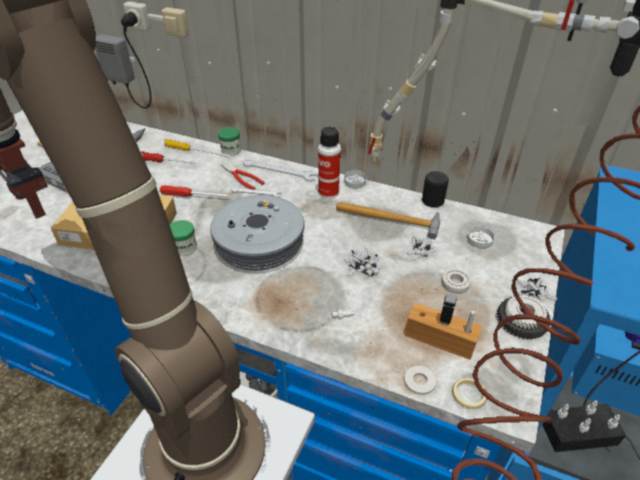

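View pics/side0.png

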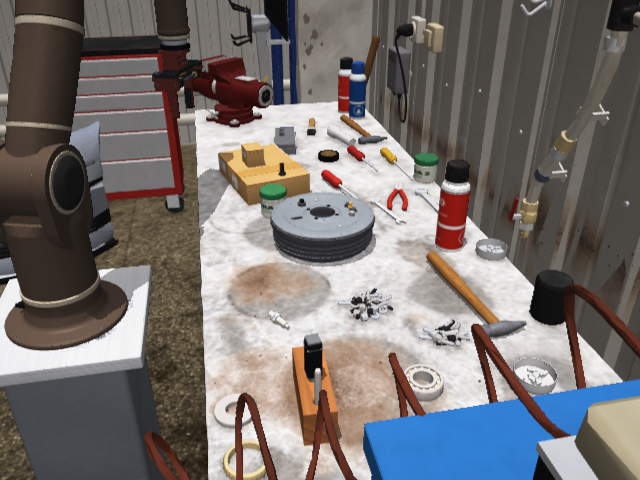

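View pics/wrist0.png

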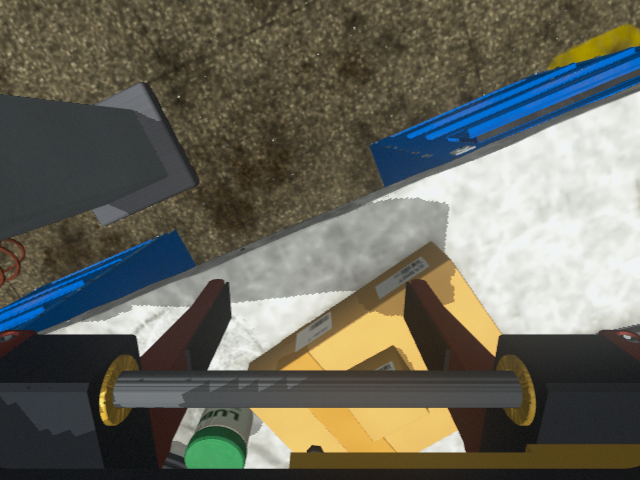

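The scene view shows the drum at about (258,228), the block with the tool's black handle at (448,305) and the punch at (470,322). The bearing is at (457,280), the plug at (343,315) and the jar at (183,236). Next I'll measure them.

```bash
cat > h.py <<'E'
from bench import r
import numpy as np, cv2
def cam(p,obs=None):
    T=p.get("extrinsics")
    if T is None:
        from scipy.spatial.transform import Rotation as R
        o=obs; W=np.eye(4); W[:3,:3]=R.from_euler('xyz',o["tool_rot"]).as_matrix(); W[:3,3]=o["ee_pos"]
        T=W@np.array(p["tool_from_camera"])
    T=np.array(T); f=240/np.tan(np.radians(p["fovy"]/2))
    return T,f,p["cx"],p["cy"]
def ray(c,u,v):
    T,f,cx,cy=c; d=T[:3,:3]@np.array([(u-cx)/f,(v-cy)/f,1]); return T[:3,3],d
def onz(c,u,v,z):
    o,d=ray(c,u,v); return o+d*(z-o[2])/d[2]
def proj(c,P):
    T,f,cx,cy=c; q=T[:3,:3].T@(np.array(P,float)-T[:3,3]); return np.array([cx+f*q[0]/q[2],cy+f*q[1]/q[2]])
def tri(rs):
    A=np.zeros((3,3));b=np.zeros(3)
    for o,d in rs:
        d=d/np.linalg.norm(d);M=np.eye(3)-np.outer(d,d);A+=M;b+=M@o
    return np.linalg.solve(A,b)
def save(n,p,box=None,s=1):
    im=p["color"][:,:,::-1].copy()
    if box: x,y,w,h=box; im=im[y:y+h,x:x+w]
    cv2.imwrite(f"pics/{n}.png",cv2.resize(im,None,fx=s,fy=s,interpolation=cv2.INTER_CUBIC))
E
python3 - <<'E'
from h import *
ps={n:r.read_camera(n) for n in("scene","side")}
for n,p in ps.items():
    c=cam(p)
    for t in["drum","backing_plate","slot","adjuster","handle","hole","bearing","jar","plug"]:
        try: L=r.silhouettes(p,t)
        except Exception as e: print(n,t,e); continue
        for d in L[:2]:
            v,u=np.nonzero(d["pixels"]); 
            if len(u)==0: continue
            print(n,t,round(d["conf"],2),d["bbox"],u.mean().round(1),v.mean().round(1),len(u))
save("scA",ps["scene"],(190,170,130,110),6)
save("sdA",ps["side"],(250,180,150,90),5)
save("scB",ps["scene"],(390,260,110,110),6)
print(r.get_obs()["time_s"])
E
```

```text
scene drum 0.64 [214.2, 216.2, 90.4, 57.3] 259.2 251.1 1515
scene backing_plate 0.97 [207.8, 196.3, 94.4, 59.7] 256.6 224.5 3998
scene slot 0.66 [210.9, 192.2, 94.7, 60.5] 256.7 224.0 4263
scene adjuster 0.93 [438.5, 292.5, 16.3, 31.3] 447.9 309.1 337
scene handle 0.83 [438.4, 294.9, 19.6, 32.2] 447.5 309.1 376
scene hole 0.77 [405.7, 302.8, 76.4, 55.3] 443.0 331.0 2455
scene bearing 0.97 [443.3, 270.9, 26.2, 25.1] 456.0 281.0 534
scene jar 0.92 [169.8, 224.5, 28.4, 33.4] 184.2 236.7 672
scene plug 0.68 [333.9, 310.2, 22.9, 8.1] 342.4 313.3 104
side drum 0.87 [274.0, 224.1, 101.0, 39.5] 322.4 246.3 2033
side backing_plate 0.81 [269.3, 196.7, 103.2, 43.2] 321.8 215.7 3640
side slot 0.73 [302.6, 335.3, 18.8, 44.1] 312.0 355.1 699
side slot 0.65 [267.9, 194.6, 105.3, 44.9] 321.9 215.8 3754
side adjuster 0.77 [306.0, 334.2, 17.9, 45.5] 312.3 355.2 637
side hole 0.69 [294.0, 346.3, 43.2, 99.8] 311.8 396.7 2279
side bearing 0.59 [406.2, 366.9, 37.8, 35.5] 425.3 381.9 1051
side jar 0.61 [258.4, 182.6, 26.3, 35.8] 271.0 197.6 593
side plug 0.7 [270.6, 310.0, 19.8, 19.4] 277.7 319.2 172
1.15
```

View pics/scA.png

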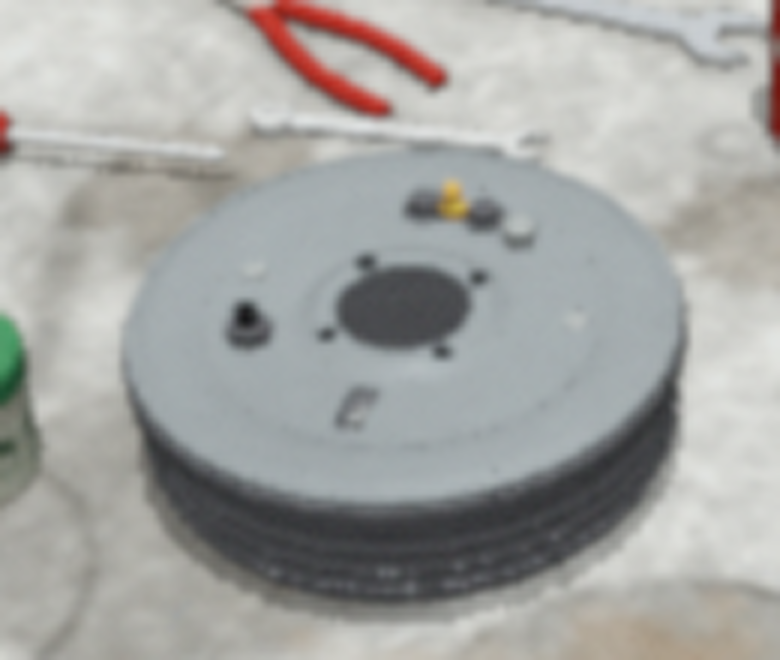

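View pics/sdA.png

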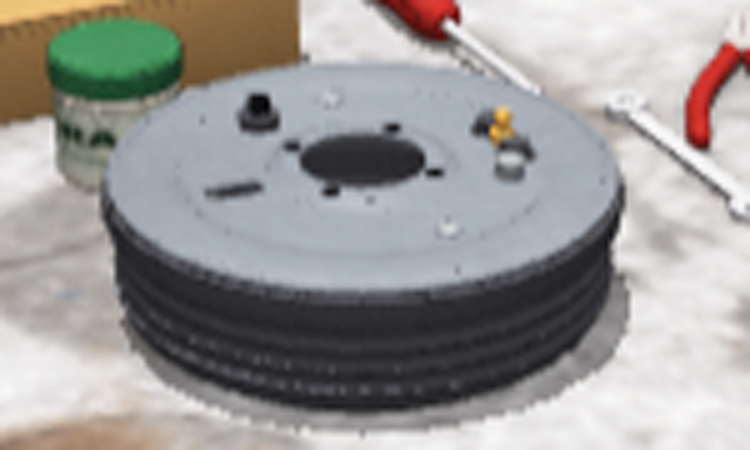

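View pics/scB.png

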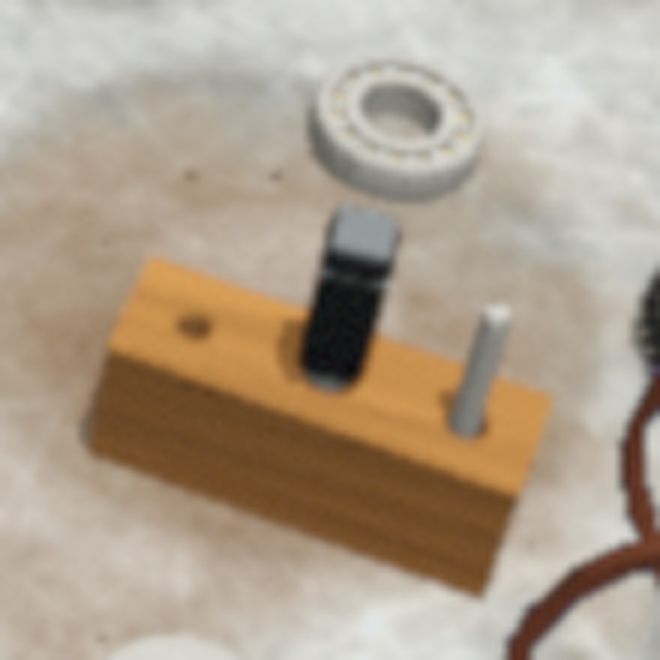

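```bash
python3 - <<'E'
from h import *
ps={n:r.read_camera(n) for n in("scene","side")}
a=cam(ps["scene"]);b=cam(ps["side"])
f=lambda x:np.round(x,1)
print("handle",f(tri([ray(a,447.9,309.1),ray(b,312.3,355.2)])))
print("plate",f(onz(a,256.6,224.5,76)),f(onz(b,321.8,215.7,76)))
print("bear",f(onz(a,456,281,15)),f(onz(b,425.3,381.9,15)))
print("jar",f(onz(a,184.2,236.7,40)),f(onz(b,271,197.6,40)))
E
```

```text
handle [ 428.2 -342.9  105.5]
plate [542.  177.6  76. ] [548.9 169.2  76. ]
bear [ 608.6 -336.5   15. ] [ 617.5 -339.8   15. ]
jar [458.8 352.   40. ] [453.6 369.8  40. ]
```

```bash
python3 - <<'E'
from h import *
ps={n:r.read_camera(n) for n in("scene","side")}
a=cam(ps["scene"]);b=cam(ps["side"])
f=lambda x:np.round(x,1)
print("slot",f(onz(a,249.2,237.8,76)),f(onz(b,296.8,217.6,76)), f(tri([ray(a,249.2,237.8),ray(b,296.8,217.6)])))
print("centre",f(onz(a,190+403/6,170+305/6,76)),f(onz(b,250+362/5,180+160/5,76)))
h1=onz(a,422.5,314.2,62);h2=onz(a,468,330.8,62);print("holes",f(h1),f(h2),np.linalg.norm(h1-h2),np.arctan2(*(h1-h2)[1::-1]))
# handle top corners quad scB
for q in [(338,208),(398,215),(388,262),(326,255)]: print(f(onz(a,390+q[0]/6,260+q[1]/6,137)))
E
```

```text
slot [488.4 169.7  76. ] [490.2 171.5  76. ] [489.6 170.4  75.8]
centre [555.7 183.4  76. ] [554.2 187.8  76. ]
holes [ 430.3 -294.    62. ] [ 424.1 -394.5   62. ] 100.69970507584891 1.5085740453882357
[ 435.3 -332.8  137. ]
[ 440.4 -352.5  137. ]
[ 417.5 -354.2  137. ]
[ 412.3 -334.1  137. ]
```

The slot is near (489.5, 170.5, 76) with its x-axis at about 0.22 rad. The middle hole is near (427, -344, 62). I'll look at the slot from above on the way to the block.

```bash
python3 -m crank '[[[-0.029,0.04,0.0063,0,0,0,0],[-0.029,0.04,0.0063,0,0,0,0],[-0.029,0.04,0.0063,0,0,0,0],[-0.029,0.04,0.0063,0,0,0,0],[-0.029,0.04,0.0063,0,0,0,0],[-0.029,0.04,0.0063,0,0,0,0],[-0.029,0.04,0.0063,0,0,0,0],[-0.029,0.04,0.0063,0,0,0,0],[-0.029,0.04,0.0063,0,0,0,0],[-0.029,0.04,0.0063,0,0,0,0],[-0.029,0.04,0.0063,0,0,0,0],[-0.029,0.04,0.0063,0,0,0,0]]]'
python3 -m crank '[[[0,0,0,0,0,0.0188,0],[0,0,0,0,0,0.0188,0],[0,0,0,0,0,0.0188,0],[0,0,0,0,0,0.0188,0],[0,0,0,0,0,0.0188,0],[0,0,0,0,0,0.0188,0],[0,0,0,0,0,0.0188,0],[0,0,0,0,0,0.0188,0],[0,0,0,0,0,0,0]]]'
python3 - <<'E'
from h import *
o=r.get_obs();p=r.read_camera("wrist");save("w1",p)
print(o["time_s"],o["ee_pos"],o["tool_rot"],o["joints"])
c=cam(p,o);print(proj(c,[489.5,170.5,76]),proj(c,[555,185.5,76]))
for d in r.silhouettes(p,"slot")[:2]: print(d["conf"],d["bbox"])
E
```

```text
time_s: 2.35
ee_pos: [489.8, 167.1, 181.3]
tool_rot: [3.141, -0.001, 1.169]
force: [0.8, 0.7, 0.0]
grip_width: 87.8
time_s: 3.1
ee_pos: [489.1, 169.0, 181.3]
tool_rot: [-3.142, -0.0, 0.219]
force: [-0.2, 0.3, -0.4]
grip_width: 87.6
3.1 [489.05360608 168.9604938  181.27324214] [-3.14153338e+00 -3.14048426e-04  2.18828459e-01] [-0.72231149  0.29995915  0.36264793  1.94497391 -0.13224663  0.91903516
 -0.07524561]
[317.07449282 243.64011892] [408.71386007 243.08003594]
0.64 [242.6, 71.7, 326.1, 299.1]
0.63 [285.3, 0.9, 83.6, 31.6]
```

View pics/w1.png

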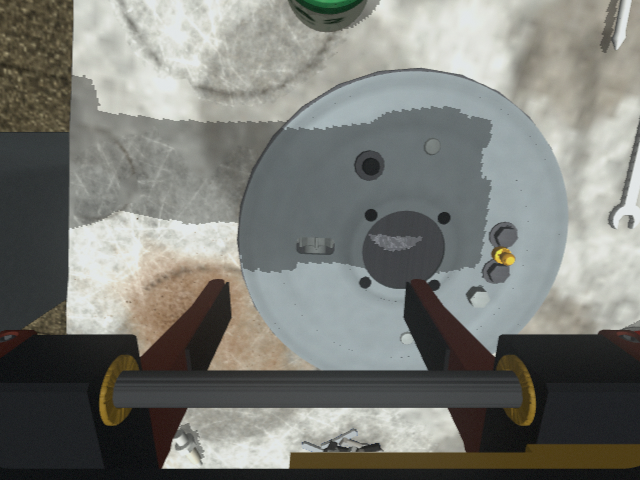

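```bash
python3 - <<'E'
from h import *
im=cv2.imread("pics/w1.png")[215:275,275:360]; cv2.imwrite("pics/w1z.png",cv2.resize(im,None,fx=9,fy=9,interpolation=cv2.INTER_CUBIC))
E
```

```text
(no output)
```

View pics/w1z.png

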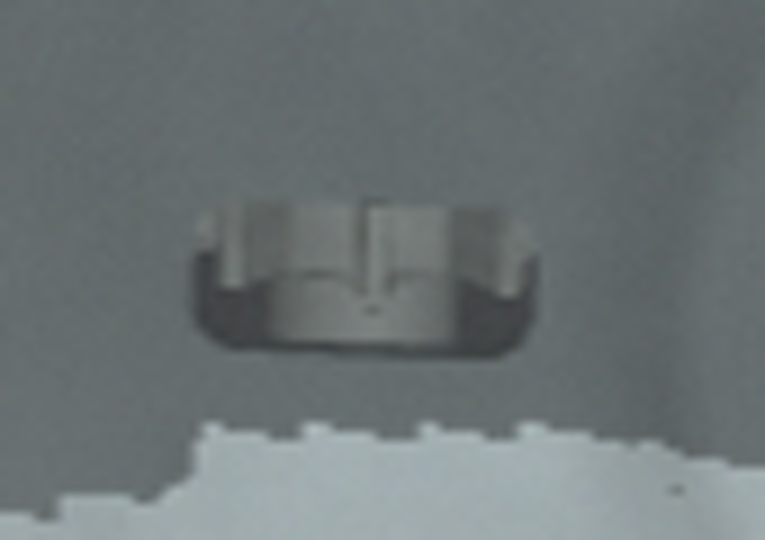

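The zoom shows the slot at about (315.7,246). Teeth are visible at about (301,·), (316.4,·) and (332,·), so one tooth stands almost at mid-slot.

```bash
python3 - <<'E'
from h import *
o=r.get_obs();p=r.read_camera("wrist");c=cam(p,o)
f=lambda x:np.round(x,1)
for z in(76,80):
  s=onz(c,315.7,246,z);L=onz(c,296.3,246,z);R=onz(c,335,246,z)
  print(z,f(s),np.linalg.norm(R-L), np.linalg.norm(onz(c,315.7,237.2,z)-onz(c,315.7,254.7,z)))
# plate outline
im=p["color"]
d=[x for x in r.silhouettes(p,"backing_plate")][0]
px=d["pixels"].astype(np.uint8);cn=max(cv2.findContours(px,0,cv2.CHAIN_APPROX_NONE)[0],key=cv2.contourArea)[:,0]
cn=np.array([q for q in cn if q[1]<330 and not(q[1]>275 and (q[0]>400 or 0))])
P=np.array([onz(c,u+0,v,74) for u,v in cn])
from scipy.optimize import least_squares
s=least_squares(lambda t:np.hypot(P[:,0]-t[0],P[:,1]-t[1])-t[2],[550,180,120],loss="soft_l1").x;print("plate fit",s)
for hp in[(403.5,249.5)]: print("hub hole",f(onz(c,*hp,76)))
bolts=[(371,215),(444,218),(434,285.5),(365,282)]
B=np.array([onz(c,*b,76) for b in bolts]);print(f(B),f(B.mean(0)))
E
```

```text
76 [488.8 168.5  76. ] 28.440847829233444 13.523119402618827
80 [488.5 169.8  80. ] 27.98223156976067 13.305055494184389
plate fit [551.78221488 180.5546668  119.36894413]
hub hole [552.4 180.5  76. ]
[[522.1 200.2  76. ]
 [573.7 209.9  76. ]
 [583.6 158.1  76. ]
 [531.7 149.   76. ]] [552.8 179.3  76. ]
```

```bash
python3 -m crank '[[[-0.0165,0.0468,-0.0047,0,0,0,0],[-0.0165,0.0468,-0.0047,0,0,0,0],[-0.0165,0.0468,-0.0047,0,0,0,0],[-0.0165,0.0468,-0.0047,0,0,0,0],[-0.0165,0.0468,-0.0047,0,0,0,0],[-0.0165,0.0468,-0.0047,0,0,0,0],[-0.0165,0.0468,-0.0047,0,0,0,0],[-0.0165,0.0468,-0.0047,0,0,0,0],[-0.0165,0.0468,-0.0047,0,0,0,0],[-0.0165,0.0468,-0.0047,0,0,0,0],[-0.0165,0.0468,-0.0047,0,0,0,0],[-0.0165,0.0468,-0.0047,0,0,0,0],[-0.0165,0.0468,-0.0047,0,0,0,0],[0,0,0,0,0,0.0149,0],[0,0,0,0,0,0.0149,0],[0,0,0,0,0,0.0149,0],[0,0,0,0,0,0,0]]]'
python3 - <<'E'
from h import *
o=r.get_obs();p=r.read_camera("wrist");save("w2",p)
print(o["time_s"],o["ee_pos"],o["tool_rot"],o["joints"])
c=cam(p,o);print(proj(c,[427,-344,137]))
u,v=proj(c,[427,-344,100]).astype(int)
save("w2z",p,(max(u-70,0),max(v-70,0),140,120),5)
print(max(u-70,0),max(v-70,0))
E
```

```text
time_s: 4.72
ee_pos: [429.5, -344.3, 229.8]
tool_rot: [-3.142, 0.0, -0.06]
force: [0.7, -0.2, 0.4]
grip_width: 88.0
4.7167 [ 429.48796605 -344.25758662  229.84785124] [-3.14155375e+00  4.11628175e-04 -5.96497863e-02] [ 0.04150242  0.34206014  0.70137293  1.82859523 -0.25028196  1.06135764
  0.77807998]
[312.24669304 251.09540109]
242 166
```

View pics/w2.png

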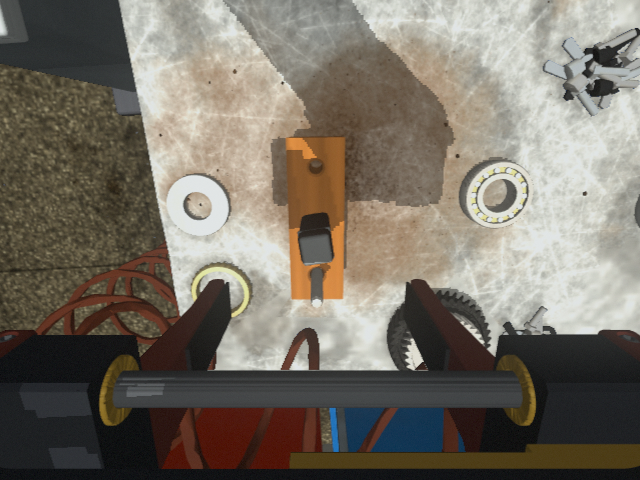

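View pics/w2z.png

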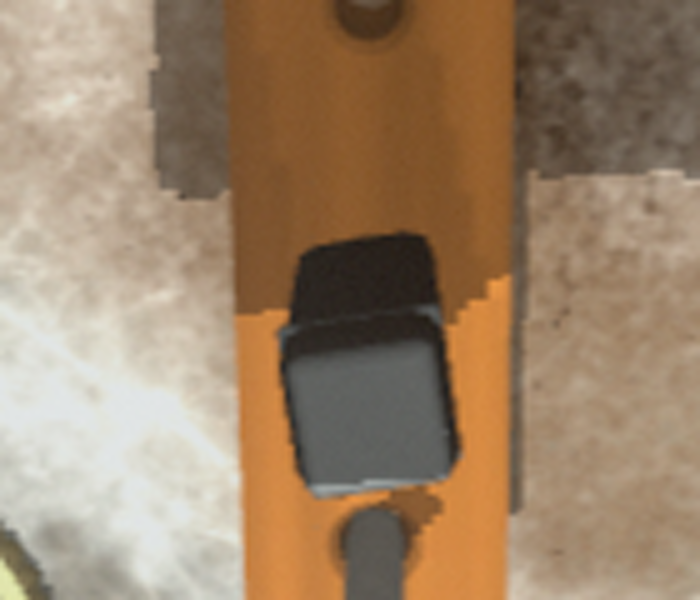

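The handle is at about (316,240), turned roughly 0.14 rad from the jaws. The block lies in line with the jaws, with the empty hole at (316,166) and the punch at (317,290). I'll fit a box to the handle's silhouette.

```bash
cat > fit.py <<'E'
from h import *
from scipy.optimize import minimize
def hull(c,x,y,yaw,z0=62,z1=137,a=12):
    P=[]
    for z in(z0,z1):
        for sx,sy in((-1,-1),(1,-1),(1,1),(-1,1)):
            P.append(proj(c,[x+a*(sx*np.cos(yaw)-sy*np.sin(yaw)),y+a*(sx*np.sin(yaw)+sy*np.cos(yaw)),z]))
    return cv2.convexHull((np.array(P)*8).astype(np.int32))
def iou(t,c,m):
    im=np.zeros((480*1,640),np.uint8); cv2.fillConvexPoly(im,hull(c,*t),255,lineType=cv2.LINE_AA,shift=3)
    w=im/255.; return 1-np.minimum(w,m).sum()/np.maximum(w,m).sum()
E
python3 - <<'E'
from fit import *
o=r.get_obs();p=r.read_camera("wrist");c=cam(p,o)
for t in("adjuster","handle"):
  for d in r.silhouettes(p,t)[:2]:
    m=d["pixels"].astype(float);print(t,d["conf"],d["bbox"],m.sum())
    for y0 in(0,.1,.2):
      s=minimize(iou,[429,-344,y0],args=(c,m),method="Nelder-Mead",options=dict(initial_simplex=[[429,-344,y0],[433,-344,y0],[429,-340,y0],[429,-344,y0+.1]]));print(s.x,s.fun)
# dark-pixel mask
g=p["color"].astype(int); m2=((g.max(2)-g.min(2))<25)&(g.max(2)<110)
mm=np.zeros((480,640));mm[205:268,295:337]=m2[205:268,295:337]
n,l,st,_=cv2.connectedComponentsWithStats(mm.astype(np.uint8));k=1+np.argmax(st[1:,4]);mm=(l==k).astype(float);print(st[k])
for y0 in(0,.1,.2):
  s=minimize(iou,[429,-344,y0],args=(c,mm),method="Nelder-Mead",options=dict(initial_simplex=[[429,-344,y0],[433,-344,y0],[429,-340,y0],[429,-344,y0+.1]]));print(s.x,s.fun)
f=lambda x:np.round(x,1)
print("empty hole",f(onz(c,242+370/5,166+ 12/5,62)),"punch base",f(onz(c,242+375/5,166+555/5,62)))
# block edges
for q in[(222,0),(240,560),(516,0),(508,560)]:print(f(onz(c,242+q[0]/5,166+q[1]/5,62)))
E
```

```text
adjuster 0.79 [295.9, 210.9, 38.0, 56.6] 1634.0
[ 4.30184513e+02 -3.42747740e+02  5.54399701e-02] 0.15586443854443233
[ 4.30204717e+02 -3.42316188e+02  7.96287042e-02] 0.15420904276059277
[ 4.30183670e+02 -3.42038804e+02  8.33114676e-02] 0.15439803859036882
handle 0.85 [300.2, 215.0, 31.4, 54.7] 1565.0
[ 4.29964292e+02 -3.41844832e+02  6.23884322e-02] 0.18819103350329824
[ 4.29725076e+02 -3.42758706e+02  6.28023025e-02] 0.1908553423924283
[ 4.29869319e+02 -3.41489579e+02  8.54960431e-02] 0.18782680553378828
[ 298  213   35   50 1465]
[ 4.29032600e+02 -3.40127122e+02  2.87663966e-02] 0.23909367257791114
[ 4.30134095e+02 -3.41021474e+02  8.33137455e-02] 0.2375413553323632
[ 4.29332327e+02 -3.40367047e+02  5.91712753e-02] 0.23757870138881798
empty hole [ 432.3 -294.2   62. ] punch base [ 427.7 -395.3   62. ]
[ 407.  -290.8   62. ]
[ 402.2 -395.    62. ]
[ 457.5 -293.6   62. ]
[ 452.8 -397.7   62. ]
```

```bash
python3 - <<'E'
from fit import *
o=r.get_obs();p=r.read_camera("wrist");c=cam(p,o)
im=p["color"][:,:,::-1].copy()[166:286,242:382]; im=cv2.resize(im,None,fx=5,fy=5,interpolation=cv2.INTER_CUBIC)
for yaw,col in((.08,(0,255,0)),(.12,(0,0,255))):
  x,y=430,-343.5;
  for z in(62,137):
    Q=[proj(c,[x+12*(sx*np.cos(yaw)-sy*np.sin(yaw)),y+12*(sx*np.sin(yaw)+sy*np.cos(yaw)),z]) for sx,sy in((-1,-1),(1,-1),(1,1),(-1,1))]
    cv2.polylines(im,[((np.array(Q)+.5-[242,166])*5).astype(int)],True,col,1)
cv2.imwrite("pics/w2f.png",im)
E
```

```text
(no output)
```

View pics/w2f.png

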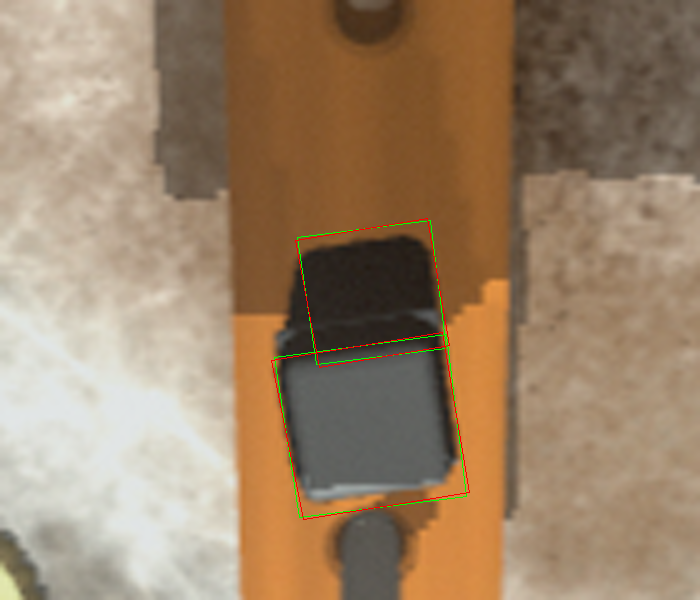

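```bash
python3 -m crank '[[[0,0,0,0,0,-0.0127,0],[0,0,0,0,0,-0.0127,0],[0.0006,-0.0006,0.036,0,0,0,0],[0,0,0.036,0,0,0,0],[0,0,0.036,0,0,0,0],[0,0,0.036,0,0,0,0.2],[0,0,0.024,0,0,0,0.4],[0,0,0.013,0,0,0,0.5],[0,0,0,0,0,0,0.5]]]' 10
python3 - <<'E'
from h import *
o=r.get_obs();p=r.read_camera("wrist");save("w3",p);print(o["ee_pos"],o["tool_rot"],o["force"])
p=r.read_camera("side");save("s3",p,(260,280,120,120),5)
E
```

```text
time_s: 5.72
ee_pos: [429.3, -342.5, 83.4]
tool_rot: [-3.14, 0.003, 0.104]
force: [0.5, -0.0, -0.1]
grip_width: 64.5
[ 429.31440899 -342.46024746   83.38556295] [-3.13955724e+00  2.81371164e-03  1.04224580e-01] [ 0.51806603 -0.00517463 -0.0779239 ]
```

View pics/w3.png

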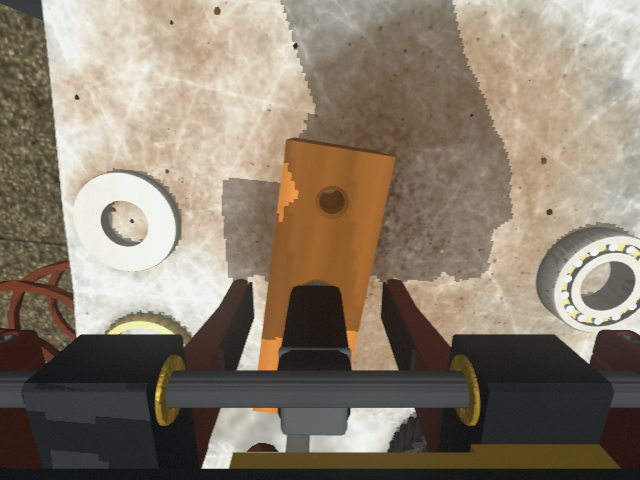

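View pics/s3.png

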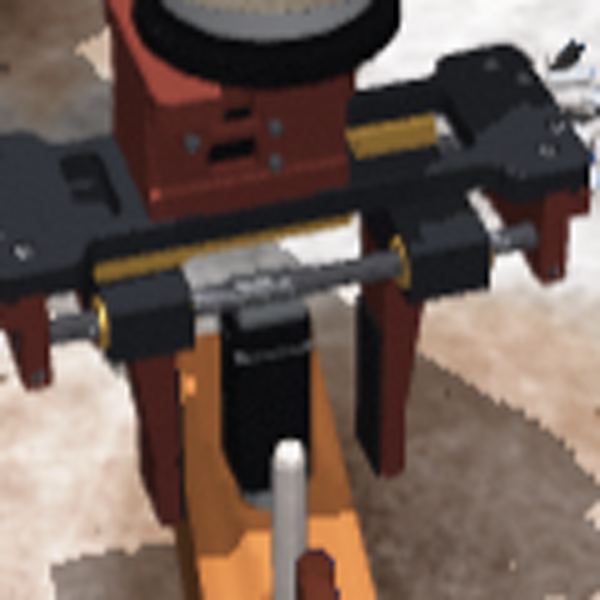

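The handle is square to the jaws and centred between them, so I'll close.

```bash
python3 -m crank '[[[0,0,0,0,0,0,1],[0,0,0,0,0,0,1],[0,0,0,0,0,0,1],[0,0,0,0,0,0,1],[0,0,0,0,0,0,1],[0,0,0,0,0,0,1]]]' 55; python3 -m crank '[[[0,0,0,0,0,0,1],[0,0,-0.02,0,0,0,1],[0,0,-0.03,0,0,0,1],[0,0,-0.04,0,0,0,1],[0,0,-0.04,0,0,0,1],[0,0,-0.04,0,0,0,1],[0,0,0,0,0,0,1]]]'
python3 - <<'E'
from h import *
o=r.get_obs();p=r.read_camera("wrist");save("w4",p);print(o["ee_pos"],o["tool_rot"],o["force"],o["joints"])
p=r.read_camera("side");save("s4",p,(250,200,160,140),5)
p=r.read_camera("scene");save("c4",p,(380,200,140,130),5)
E
```

```text
time_s: 6.32
ee_pos: [430.4, -343.4, 85.8]
tool_rot: [3.141, -0.001, 0.103]
force: [-1.2, 0.3, 5.7]
grip_width: 23.8
time_s: 6.9
ee_pos: [432.0, -345.5, 226.8]
tool_rot: [3.137, -0.007, 0.102]
force: [1.1, -1.9, -0.9]
grip_width: 23.7
[ 432.04654939 -345.47737822  226.8036786 ] [ 3.13693461 -0.00689304  0.10207674] [ 1.10470725 -1.86294011 -0.89468566] [ 0.06443066  0.33972212  0.67016491  1.83136619 -0.2437139   1.04482311
  0.93068499]
```

View pics/w4.png

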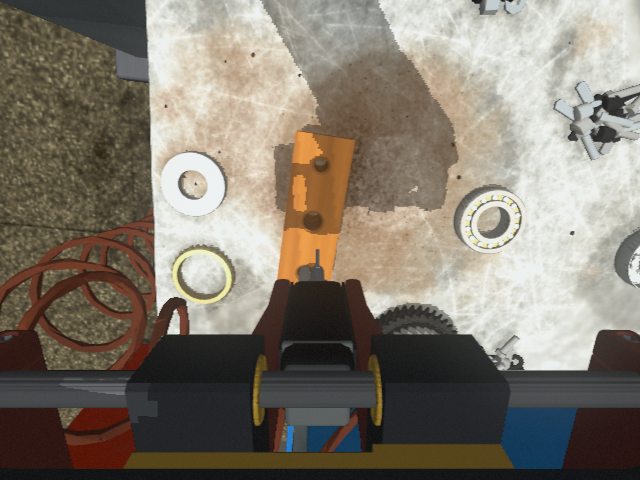

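View pics/s4.png

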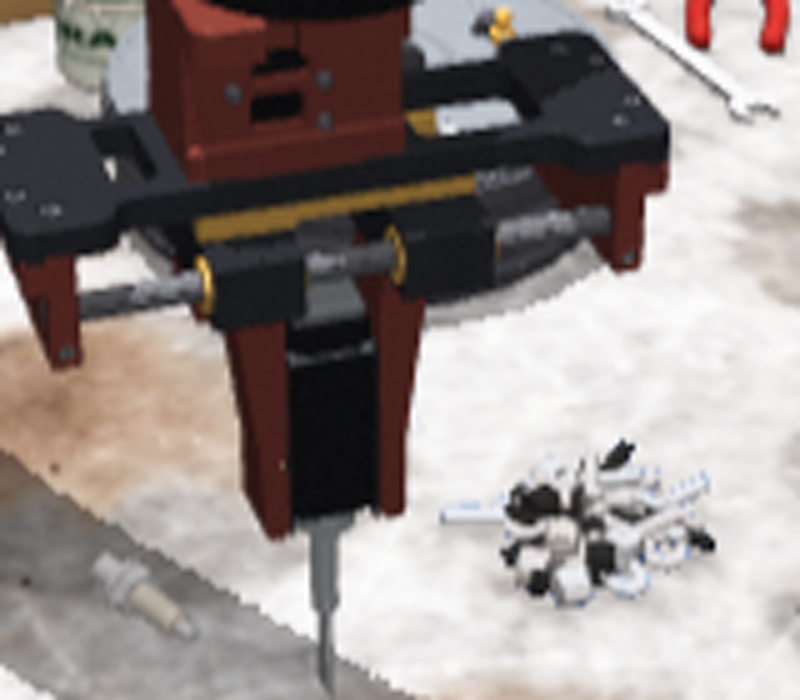

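View pics/c4.png

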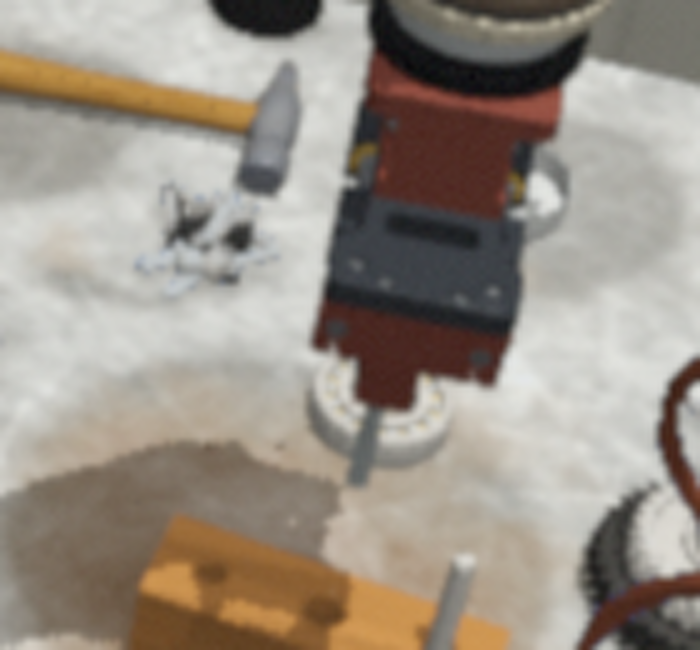

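The blade's thin side lies along the jaw direction, as wanted. The tip is near (318,250) in the wrist view. I'll measure it in tool coordinates.

```bash
python3 - <<'E'
from h import *
im=cv2.imread("pics/w4.png")[195:295,275:365]; cv2.imwrite("pics/w4z.png",cv2.resize(im,None,fx=6,fy=6,interpolation=cv2.INTER_CUBIC))
p=r.read_camera("wrist");T=np.array(p["tool_from_camera"]);f=240/np.tan(np.radians(p["fovy"]/2))
c=(T,f,p["cx"],p["cy"])
for y in(-4.5,0,4.5): print(y,proj(c,[0,y,83.8]),proj(c,[0,y,51]))
E
```

```text
-4.5 [315.85851213 249.05287148] [315.68995692 266.87306001]
0 [315.86488487 255.35840462] [315.69835514 274.01167638]
4.5 [315.8711877  261.59475613] [315.70664749 281.06029297]
```

View pics/w4z.png

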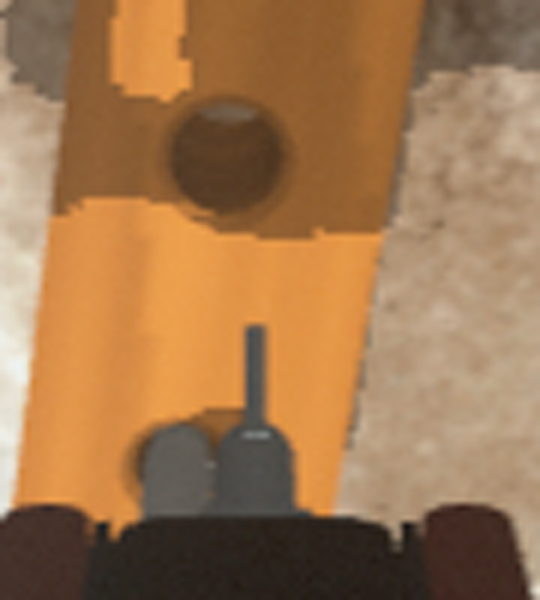

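```bash
python3 -m crank '[[[0.0102,-0.0452,0,0,0,0,1],[0.0102,-0.0452,0,0,0,0,1],[0.0102,-0.0452,0,0,0,0,1],[0.0102,-0.0452,0,0,0,0,1],[0.0102,-0.0452,0,0,0,0,1],[0.0102,-0.0452,0,0,0,0,1],[0.0102,-0.0452,0,0,0,0,1],[0.0102,-0.0452,0,0,0,0,1],[0.0102,-0.0452,0,0,0,0,1],[0.0102,-0.0452,0,0,0,0,1],[0.0102,-0.0452,0,0,0,0,1],[0.0102,-0.0452,0,0,0,0,1],[0.0102,-0.0452,0,0,0,0,1],[0.0102,-0.0452,0,0,0,0,1],[0,0,0.025,0,0,-0.0135,1],[0,0,0.025,0,0,0,1],[0,0,0,0,0,0,1],[0,0,0,0,0,0,1]]]'
python3 - <<'E'
from h import *
o=r.get_obs();p=r.read_camera("wrist");save("w5",p,(265,195,110,90),7);print(o["ee_pos"],o["tool_rot"],o["force"],o["joints"])
E
```

```text
time_s: 8.6
ee_pos: [490.6, 171.2, 179.5]
tool_rot: [3.14, 0.005, 0.187]
force: [-0.2, 0.4, -0.6]
grip_width: 23.7
[490.61347801 171.1833288  179.46330127] [3.13985022 0.0045188  0.18664712] [-0.17782008  0.43550532 -0.64486243] [-0.74032962  0.31047704  0.38333429  1.93891105 -0.14267298  0.92317381
 -0.10004683]
```

View pics/w5.png

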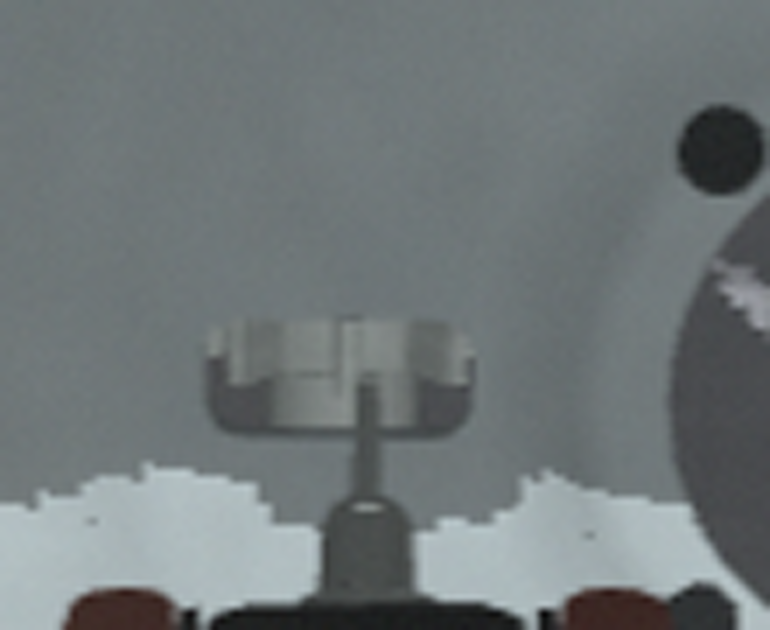

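```bash
python3 - <<'E'
from h import *
o=r.get_obs();p=r.read_camera("wrist");c=cam(p,o)
for z in(76,78,80):
  s=onz(c,313.6,248.9,z);print(z,s.round(1),np.linalg.norm(onz(c,265+207/7,249,z)-onz(c,265+473/7,249,z)))
t=onz(c,317.9,249.0,o["ee_pos"][2]-83.8);print("tip back edge",t.round(1))
y=o["tool_rot"][2];e=np.array([np.cos(y),np.sin(y)]);n=np.array([-e[1],e[0]])
tip=t[:2]-n*4.5
for z in(76,78):
  s=onz(c,313.6,248.9,z)[:2];print(z,"tip rel slot: x",(tip-s)@e,"y",(tip-s)@n)
print(proj(c,[*(o["ee_pos"][:2]+n*4.5),o["ee_pos"][2]-83.8]))
E
```

```text
76 [490.1 168.4  76. ] 27.93851188723994
78 [490. 169.  78.] 27.712680749732424
80 [489.9 169.7  80. ] 27.486849612224844
tip back edge [491.9 175.8  96.9]
76 tip rel slot: x 3.147838304527141 y 2.4422252880514264
78 tip rel slot: x 3.1235624916296194 y 1.7709696682979732
[316.20367107 248.84799876]
```

```bash
python3 -m crank '[[[0.0049,0.003,0,0,0,0,1],[0,0,0.0085,0,0,0,1],[0,0,0.0085,0,0,0,1],[0,0,0,0,0,0,1],[0,0,0,0,0,0,1]]]'
python3 - <<'E'
from h import *
o=r.get_obs();p=r.read_camera("wrist");save("w6",p,(265,195,110,90),7);print(o["ee_pos"],o["tool_rot"],o["force"])
p=r.read_camera("side");save("s6",p,(260,180,90,60),8)
p=r.read_camera("scene");save("c6",p,(205,195,90,65),8)
E
```

```text
time_s: 9.12
ee_pos: [495.9, 170.1, 167.2]
tool_rot: [3.141, 0.001, 0.187]
force: [0.3, 0.5, -0.8]
grip_width: 23.2
[495.85840333 170.08485136 167.17351005] [3.14136760e+00 1.04662746e-03 1.87193121e-01] [ 0.28859921  0.45873151 -0.81633949]
```

View pics/w6.png

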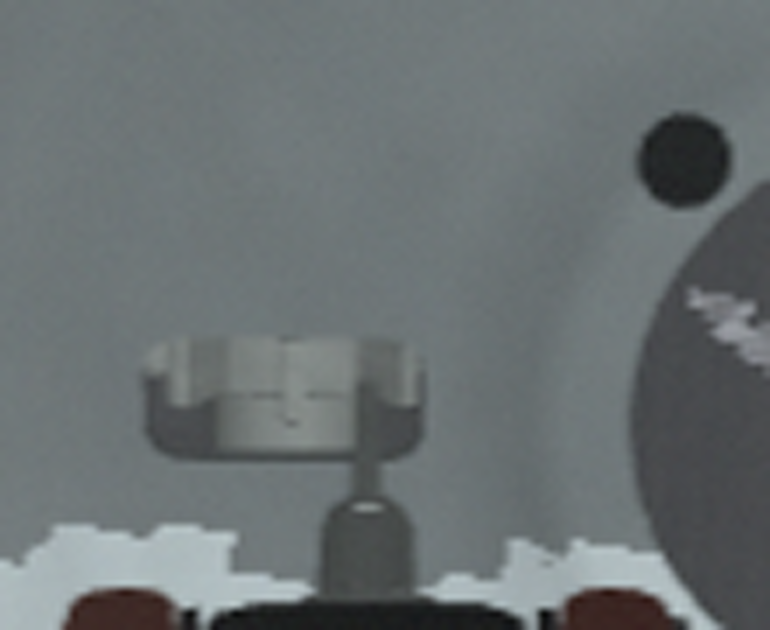

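View pics/s6.png

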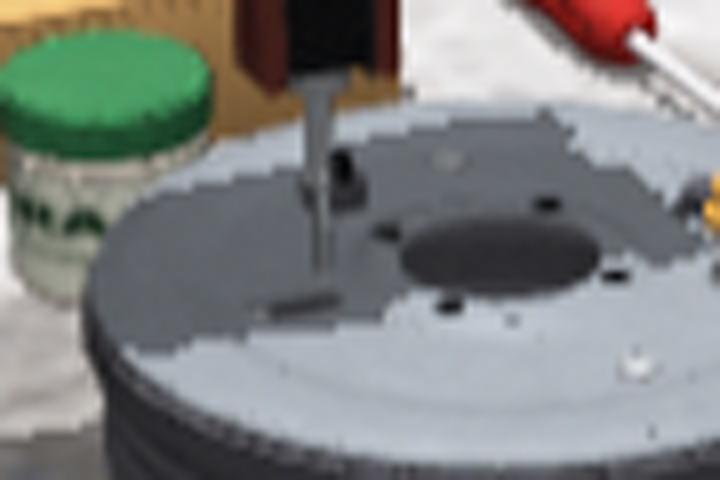

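View pics/c6.png

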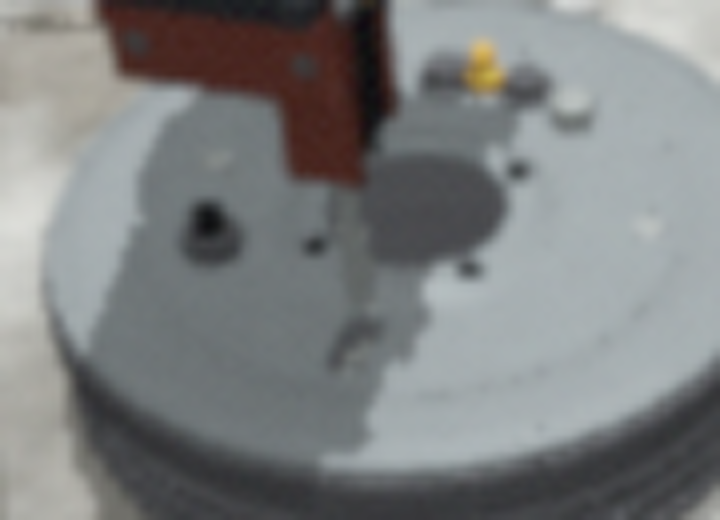

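```bash
python3 - <<'E'
from h import *
o=r.get_obs();p=r.read_camera("wrist");c=cam(p,o);save("w6b",p,(290,230,50,40),15)
y=o["tool_rot"][2];e=np.array([np.cos(y),np.sin(y)]);n=np.array([-e[1],e[0]])
s=onz(c,305.7,252,76)[:2];print(s,o["force"])
t=onz(c,317.5,249.0,o["ee_pos"][2]-83.8)[:2]
print("x",(t-s)@e,"yback",(t-s)@n, "tooth x",(onz(c,265+290/7,252,70)[:2]-s)@e)
print(proj(c,[*(o["ee_pos"][:2]+n*4.5),o["ee_pos"][2]-83.8]))
E
```

```text
[489.30663554 168.64835269] [-0.72094687  0.16718975 -1.40425886]
x 8.229941142086899 yback 4.87903120018715 tooth x 0.32120129249177876
[315.93008884 248.96969174]
```

View pics/w6b.png

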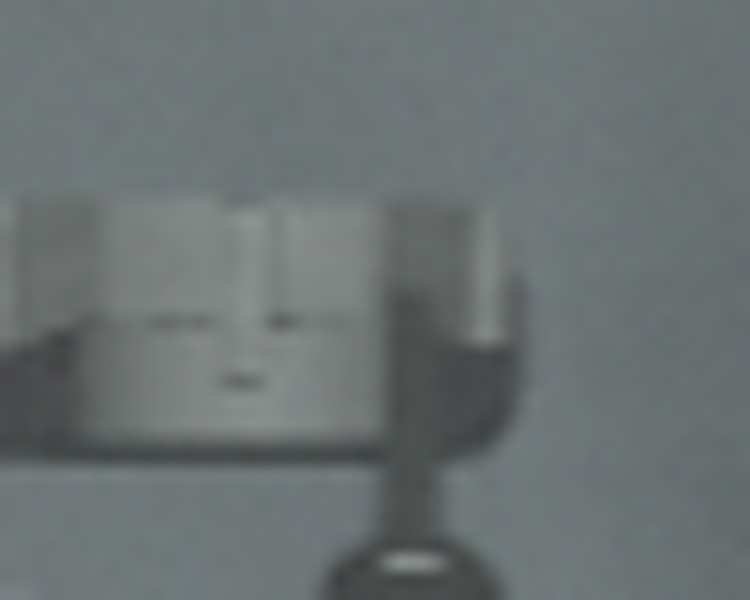

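```bash
python3 -m crank '[[[-0.002,0.0004,0,0,0,0,1],[0,0,0.003,0,0,0,1],[0,0,0.003,0,0,0,1],[0,0,0.003,0,0,0,1],[0,0,0.003,0,0,0,1],[0,0,0,0,0,0,1]]]'
python3 -m crank '[[[0,0,0.002,0,0,0,1],[0,0,0.002,0,0,0,1],[0,0,0,0,0,0,1]]]'
python3 -m crank '[[[0,0,0.002,0,0,0,1],[0,0,0.002,0,0,0,1],[0,0,0,0,0,0,1]]]'
python3 - <<'E'
from h import *
o=r.get_obs();p=r.read_camera("wrist");save("w7",p,(265,195,110,90),7);print(o["ee_pos"],o["tool_rot"],o["force"],o["wrist_torque"])
E
```

```text
time_s: 9.82
ee_pos: [494.4, 169.6, 157.4]
tool_rot: [3.141, 0.001, 0.188]
force: [0.4, 0.3, -1.0]
grip_width: 24.1
time_s: 10.07
ee_pos: [494.6, 169.7, 154.5]
tool_rot: [3.142, 0.0, 0.188]
force: [-0.8, -0.1, -1.6]
grip_width: 23.8
time_s: 10.32
ee_pos: [494.6, 169.7, 151.3]
tool_rot: [3.142, 0.0, 0.188]
force: [0.2, 0.3, -0.3]
grip_width: 23.3
[494.56108407 169.70524893 151.34190148] [3.14152927e+00 3.56353781e-04 1.87631847e-01] [ 0.20662276  0.32435467 -0.31034356] [-0.06409896  0.01860306 -0.00143634]
```

View pics/w7.png

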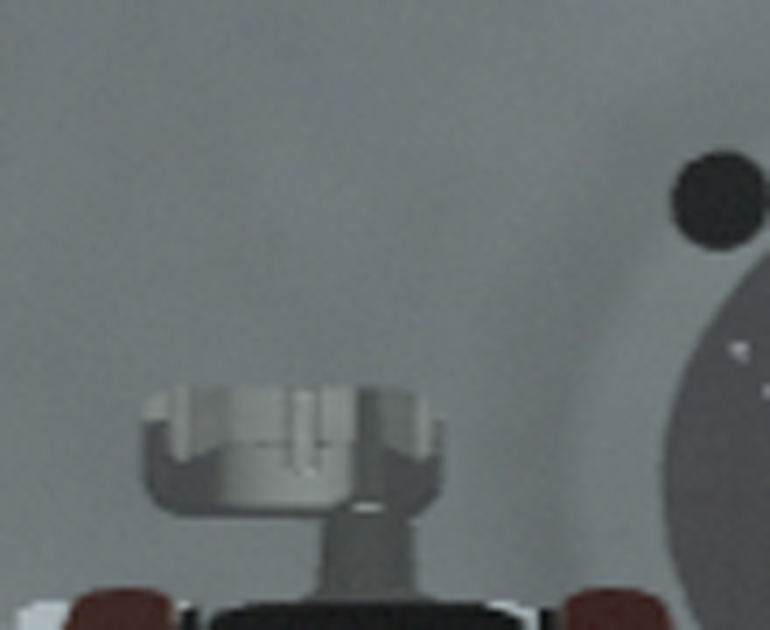

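The blade is down in the slot beside the mid tooth and feels free. I'll go a little deeper, then push.

```bash
python3 -m crank '[[[0,0,0.0015,0,0,0,1],[0,0,0.0015,0,0,0,1],[0,0,0.0013,0,0,0,1],[0,0,0,0,0,0,1]]]'
python3 -m crank '[[[-0.0015,0,0,0,0,0,1],[-0.0015,0,0,0,0,0,1],[-0.0015,0,0,0,0,0,1]]]'
python3 -m crank '[[[-0.0015,0,0,0,0,0,1],[-0.0015,0,0,0,0,0,1]]]'
python3 -m crank '[[[-0.0015,0,0,0,0,0,1],[-0.0015,0,0,0,0,0,1]]]'
```

```text
time_s: 10.7
ee_pos: [494.6, 169.7, 148.0]
tool_rot: [3.142, 0.0, 0.188]
force: [-0.5, 0.1, -1.2]
grip_width: 23.6
time_s: 10.95
ee_pos: [491.1, 169.0, 148.3]
tool_rot: [-3.142, -0.0, 0.188]
force: [-0.0, 0.5, -0.9]
grip_width: 23.8
time_s: 11.12
ee_pos: [489.5, 168.7, 148.5]
tool_rot: [-3.141, -0.002, 0.187]
force: [2.2, -0.0, -2.9]
grip_width: 24.0
time_s: 11.28
ee_pos: [487.1, 168.3, 148.5]
tool_rot: [-3.141, -0.002, 0.187]
force: [3.9, 1.4, -2.6]
grip_width: 23.9
```

```bash
python3 -m crank '[[[-0.0015,0,0,0,0,0,1],[-0.0015,0,0,0,0,0,1],[-0.0015,0,0,0,0,0,1]]]'
python3 -m crank '[[[-0.0015,0,0,0,0,0,1],[-0.0015,0,0,0,0,0,1]]]'
python3 - <<'E'
from h import *
o=r.get_obs();p=r.read_camera("wrist");save("w8",p,(265,195,110,90),7);print(o["ee_pos"],o["tool_rot"],o["force"],o["wrist_torque"])
E
```

```text
time_s: 11.53
ee_pos: [483.1, 167.6, 148.4]
tool_rot: [-3.141, -0.001, 0.188]
force: [3.0, 0.2, -1.2]
grip_width: 23.6
time_s: 11.7
ee_pos: [480.6, 167.0, 148.3]
tool_rot: [-3.141, -0.0, 0.188]
force: [3.3, 2.1, -1.5]
grip_width: 24.1
[480.60005143 167.04168748 148.31783471] [-3.14149883e+00 -3.41826666e-04  1.87584752e-01] [ 3.29803515  2.1479889  -1.52972792] [ 0.15445188 -0.96136003  0.0063389 ]
```

View pics/w8.png

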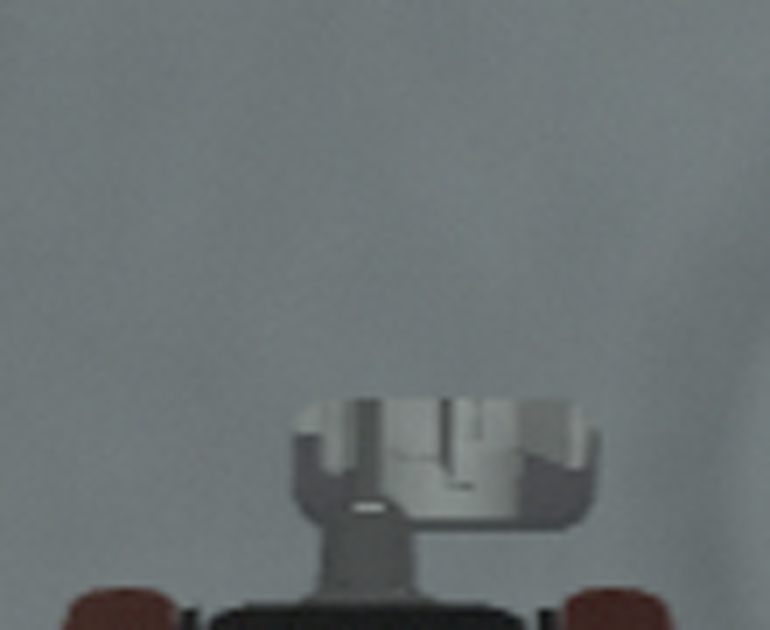

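```bash
python3 -m crank '[[[-0.0015,0,0,0,0,0,1],[-0.0012,0,0,0,0,0,1],[0,0,0,0,0,0,1]]]'
python3 -m crank '[[[0.0015,0,0,0,0,0,1],[0,0,-0.0035,0,0,0,1],[0,0,-0.0035,0,0,0,1],[0,0,-0.0035,0,0,0,1],[0,0,-0.001,0,0,0,1],[0.0035,0,0,0,0,0,1],[0.0035,0,0,0,0,0,1],[0.0035,0,0,0,0,0,1],[0.0035,0,0,0,0,0,1],[0.0035,0,0,0,0,0,1],[0,0,0,0,0,0,1],[0,0,0,0,0,0,1]]]'
python3 - <<'E'
from h import *
o=r.get_obs();p=r.read_camera("wrist");save("w9",p,(265,195,110,90),7);print(o["ee_pos"],o["tool_rot"],o["force"],o["wrist_torque"])
E
```

```text
time_s: 12.0
ee_pos: [478.1, 166.6, 148.2]
tool_rot: [-3.142, 0.0, 0.188]
force: [2.0, 0.5, -0.4]
grip_width: 23.5
time_s: 13.0
ee_pos: [493.5, 169.4, 157.2]
tool_rot: [3.141, 0.0, 0.187]
force: [-0.6, 0.1, -0.9]
grip_width: 24.0
[493.49430402 169.40577625 157.24217771] [3.14143071e+00 2.30568542e-04 1.87414586e-01] [-0.59329562  0.12813585 -0.87116429] [-0.08100663  0.12022432  0.01040906]
```

View pics/w9.png

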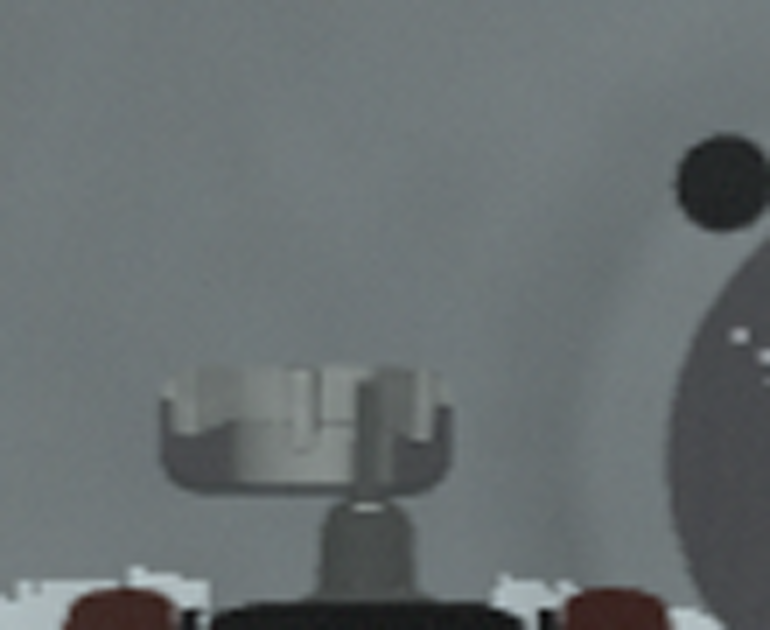

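One full tooth is done. The next tooth stands at mid-slot and the blade sits over the following gap, so I'll repeat the stroke.

```bash
python3 -m crank '[[[0,0,0.0035,0,0,0,1],[0,0,0.0035,0,0,0,1],[0,0,0.0035,0,0,0,1],[0,0,0.001,0,0,0,1],[-0.0015,0,0,0,0,0,1],[-0.0015,0,0,0,0,0,1]]]'
python3 -m crank '[[[-0.0015,0,0,0,0,0,1],[-0.0015,0,0,0,0,0,1],[-0.0015,0,0,0,0,0,1]]]'
python3 -m crank '[[[-0.0015,0,0,0,0,0,1],[-0.0015,0,0,0,0,0,1]]]'
python3 -m crank '[[[-0.0015,0,0,0,0,0,1],[-0.0015,0,0,0,0,0,1]]]'
```

```text
time_s: 13.55
ee_pos: [490.9, 168.9, 148.1]
tool_rot: [3.141, 0.0, 0.188]
force: [-0.6, -0.7, -0.6]
grip_width: 23.7
time_s: 13.8
ee_pos: [488.3, 168.5, 148.6]
tool_rot: [-3.141, -0.002, 0.187]
force: [3.1, 1.2, -2.9]
grip_width: 24.0
time_s: 13.97
ee_pos: [485.7, 168.1, 148.5]
tool_rot: [-3.141, -0.002, 0.188]
force: [3.1, 1.4, -1.0]
grip_width: 24.2
time_s: 14.13
ee_pos: [483.1, 167.6, 148.4]
tool_rot: [-3.141, -0.001, 0.188]
force: [2.9, 0.9, -1.7]
grip_width: 23.6
```

```bash
python3 -m crank '[[[-0.0015,0,0,0,0,0,1],[-0.0015,0,0,0,0,0,1]]]'
python3 -m crank '[[[-0.0015,0,0,0,0,0,1],[-0.0012,0,0,0,0,0,1]]]'
python3 -m crank '[[[0,0,0,0,0,0,1]]]'
```

```text
time_s: 14.3
ee_pos: [480.5, 167.1, 148.4]
tool_rot: [-3.141, -0.0, 0.188]
force: [3.3, 1.2, -0.3]
grip_width: 23.8
time_s: 14.47
ee_pos: [478.2, 166.6, 148.3]
tool_rot: [-3.141, -0.0, 0.188]
force: [4.2, 0.8, -0.9]
grip_width: 23.7
time_s: 14.55
ee_pos: [478.1, 166.6, 148.3]
tool_rot: [-3.141, 0.0, 0.188]
force: [3.0, -0.3, -0.4]
grip_width: 23.8
```

```bash
python3 -m crank '[[[0.0015,0,0,0,0,0,1],[0,0,-0.0035,0,0,0,1],[0,0,-0.0035,0,0,0,1],[0,0,-0.0035,0,0,0,1],[0,0,-0.001,0,0,0,1],[0.0035,0,0,0,0,0,1],[0.0035,0,0,0,0,0,1],[0.0035,0,0,0,0,0,1],[0.0035,0,0,0,0,0,1],[0.0035,0,0,0,0,0,1],[0,0,0,0,0,0,1],[0,0,0,0,0,0,1]]]'
python3 - <<'E'
from h import *
o=r.get_obs();p=r.read_camera("wrist");save("w10",p,(265,195,110,90),7);print(o["ee_pos"],o["force"])
E
```

```text
time_s: 15.55
ee_pos: [493.3, 169.4, 157.2]
tool_rot: [3.141, 0.0, 0.187]
force: [0.8, 0.3, -1.2]
grip_width: 23.7
[493.33279937 169.36836352 157.23458472] [ 0.81487237  0.30346461 -1.21246271]
```

View pics/w10.png

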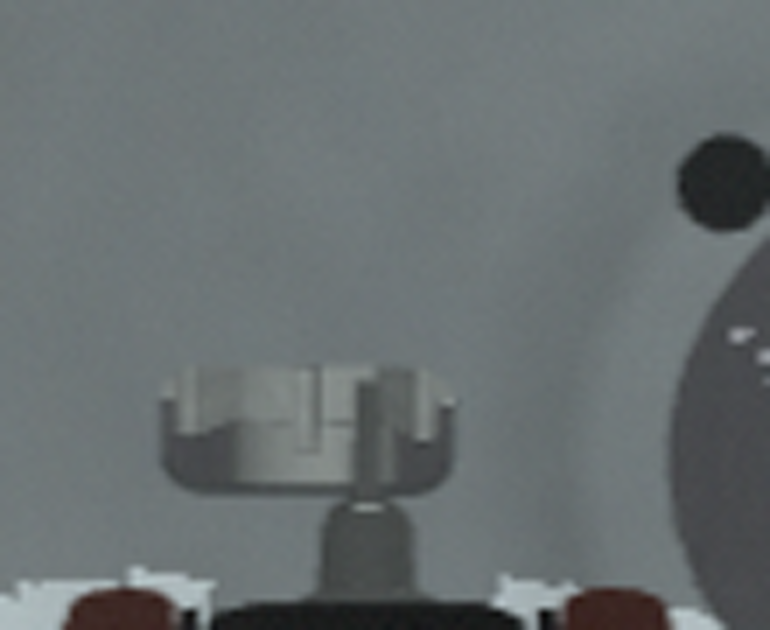

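The second tooth is done and the picture matches the last one. Third stroke.

```bash
python3 -m crank '[[[0,0,0.0035,0,0,0,1],[0,0,0.0035,0,0,0,1],[0,0,0.0035,0,0,0,1],[0,0,0.001,0,0,0,1],[-0.0015,0,0,0,0,0,1],[-0.0015,0,0,0,0,0,1]]]'
python3 -m crank '[[[-0.0015,0,0,0,0,0,1],[-0.0015,0,0,0,0,0,1]]]'
python3 -m crank '[[[-0.0015,0,0,0,0,0,1],[-0.0012,0,0,0,0,0,1]]]'
python3 -m crank '[[[-0.0012,0,0,0,0,0,1],[-0.0012,0,0,0,0,0,1]]]'
```

```text
time_s: 16.1
ee_pos: [490.7, 168.9, 148.1]
tool_rot: [3.141, 0.0, 0.188]
force: [-0.0, -0.6, -0.7]
grip_width: 24.1
time_s: 16.27
ee_pos: [489.3, 168.7, 148.5]
tool_rot: [-3.141, -0.002, 0.188]
force: [3.4, 0.3, -3.3]
grip_width: 24.1
time_s: 16.43
ee_pos: [487.6, 168.4, 148.7]
tool_rot: [-3.141, -0.003, 0.187]
force: [4.7, 0.5, -3.1]
grip_width: 23.6
time_s: 16.6
ee_pos: [486.3, 168.2, 148.9]
tool_rot: [-3.141, -0.004, 0.187]
force: [7.6, 0.9, -4.2]
grip_width: 23.9
```

The push is climbing, so the shoe is meeting the drum. I'll take smaller steps and let each one settle.

```bash
python3 -m crank '[[[0,0,0,0,0,0,1],[0,0,0,0,0,0,1]]]'
python3 -m crank '[[[-0.0008,0,0,0,0,0,1],[0,0,0,0,0,0,1]]]'
```

```text
time_s: 16.77
ee_pos: [486.3, 168.2, 148.9]
tool_rot: [-3.141, -0.004, 0.187]
force: [5.5, 0.9, -3.3]
grip_width: 23.7
time_s: 16.93
ee_pos: [485.9, 168.1, 149.0]
tool_rot: [-3.141, -0.005, 0.187]
force: [5.5, 0.5, -3.7]
grip_width: 24.2
```

```bash
python3 -m crank '[[[-0.0008,0,0,0,0,0,1],[0,0,0,0,0,0,1]]]'
python3 -m crank '[[[-0.0008,0,0,0,0,0,1],[0,0,0,0,0,0,1]]]'
```

```text
time_s: 17.1
ee_pos: [485.5, 168.1, 149.0]
tool_rot: [-3.141, -0.005, 0.187]
force: [7.0, 1.4, -4.3]
grip_width: 23.8
time_s: 17.27
ee_pos: [485.1, 168.0, 149.2]
tool_rot: [-3.141, -0.006, 0.187]
force: [8.7, 2.0, -3.0]
grip_width: 23.7
```

```bash
python3 -m crank '[[[-0.0008,0,0,0,0,0,1],[0,0,0,0,0,0,1]]]'
python3 -m crank '[[[-0.0008,0,0,0,0,0,1],[0,0,0,0,0,0,1]]]'
python3 -m crank '[[[0,0,0,0,0,0,1],[0,0,0,0,0,0,1]]]'
```

```text
time_s: 17.43
ee_pos: [484.7, 168.0, 149.3]
tool_rot: [-3.141, -0.006, 0.187]
force: [8.4, 1.4, -3.6]
grip_width: 23.8
time_s: 17.6
ee_pos: [484.2, 167.9, 149.3]
tool_rot: [-3.141, -0.007, 0.187]
force: [8.8, 2.2, -3.4]
grip_width: 23.7
time_s: 17.77
ee_pos: [484.3, 167.9, 149.3]
tool_rot: [-3.141, -0.007, 0.187]
force: [9.4, 1.9, -3.8]
grip_width: 23.9
```

```bash
python3 - <<'E'
from h import *
o=r.get_obs();p=r.read_camera("wrist");save("w11",p,(265,195,110,90),7);print(o["ee_pos"],o["force"],o["wrist_torque"])
E
```

```text
[484.25757864 167.89043484 149.32065476] [ 9.39639408  1.88479146 -3.75211803] [ 0.39080934 -2.47479824 -0.03687859]
```

View pics/w11.png

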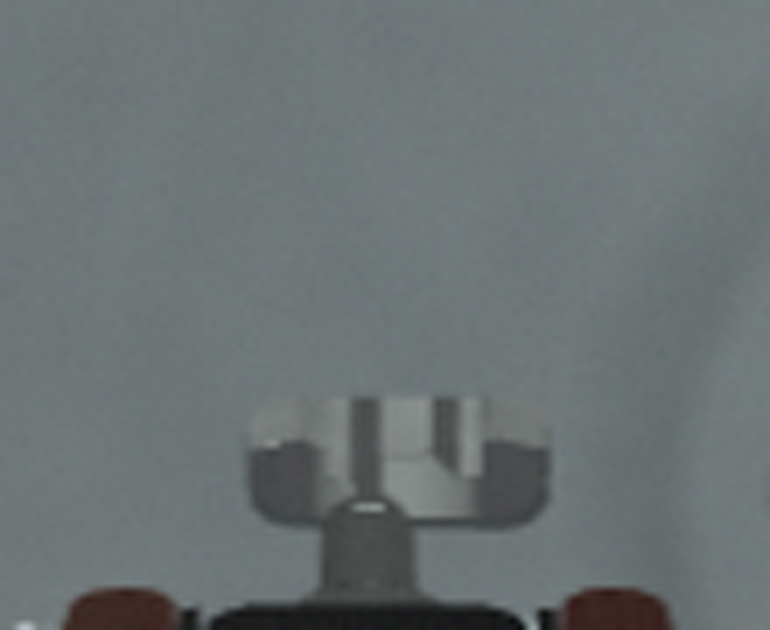

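```bash
python3 -m crank '[[[-0.0008,0,0,0,0,0,1],[0,0,0,0,0,0,1],[0,0,0,0,0,0,1]]]'
python3 -m crank '[[[-0.0008,0,0,0,0,0,1],[0,0,0,0,0,0,1],[0,0,0,0,0,0,1]]]'
```

```text
time_s: 18.07
ee_pos: [483.8, 167.8, 149.4]
tool_rot: [-3.141, -0.007, 0.187]
force: [9.1, 1.3, -2.9]
grip_width: 23.5
time_s: 18.32
ee_pos: [483.4, 167.7, 149.5]
tool_rot: [-3.141, -0.008, 0.187]
force: [8.6, 1.7, -3.7]
grip_width: 24.0
```

```bash
python3 - <<'E'
from h import *
o=r.get_obs();p=r.read_camera("wrist");save("w12",p,(265,195,110,90),7);print(o["ee_pos"],o["force"],o["wrist_torque"])
p=r.read_camera("side");save("s12",p,(260,150,90,80),8)
E
```

```text
[483.39215396 167.7356539  149.50900867] [ 8.57698163  1.6802465  -3.6589069 ] [ 0.43039279 -2.67948462 -0.0138614 ]
```

View pics/w12.png

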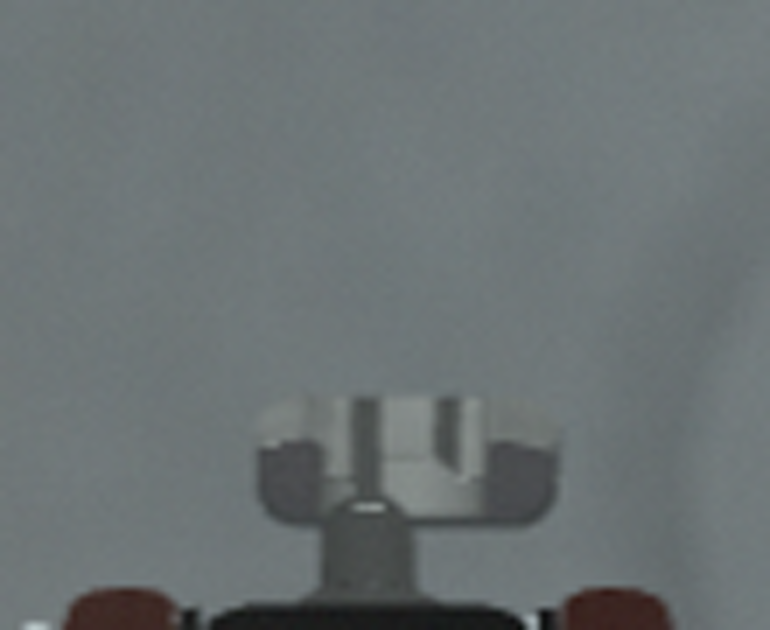

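View pics/s12.png

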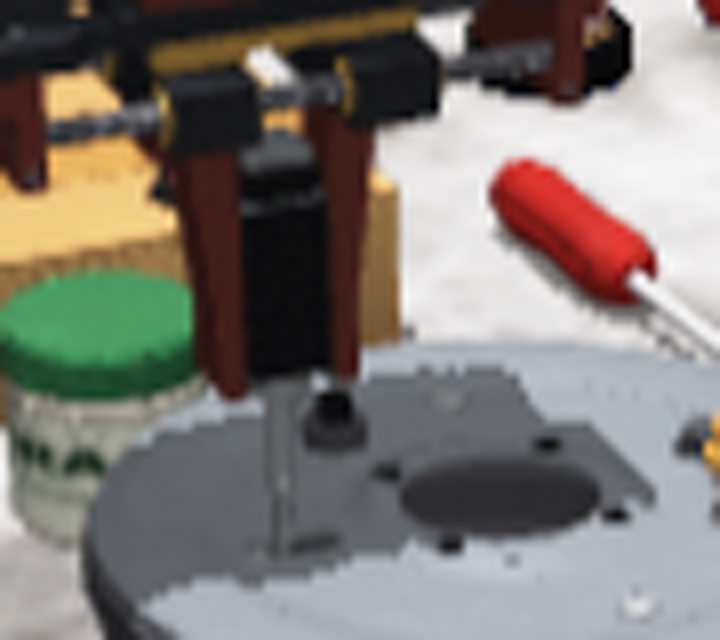

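The wrist moment is less noisy than the force and gives about 9.2 N at the blade, still rising slowly. The blade bears inside the tip radius, so I'll go on to about 12 N.

```bash
for i in 1; do :; done; python3 -m crank '[[[-0.0008,0,0,0,0,0,1],[-0.0008,0,0,0,0,0,1],[0,0,0,0,0,0,1]]]'; python3 -c "
from bench import r;o=r.get_obs();print(o['wrist_torque'],o['force'])"
python3 -m crank '[[[-0.0008,0,0,0,0,0,1],[0,0,0,0,0,0,1],[0,0,0,0,0,0,1]]]'; python3 -c "
from bench import r;o=r.get_obs();print(o['wrist_torque'],o['force'])"
```

```text
time_s: 18.67
ee_pos: [482.5, 167.6, 149.7]
tool_rot: [-3.141, -0.008, 0.187]
force: [9.3, 2.2, -4.5]
grip_width: 24.1
[ 0.45435985 -2.85822122  0.02155358] [ 9.29635285  2.15303873 -4.50811716]
time_s: 18.92
ee_pos: [482.0, 167.6, 149.8]
tool_rot: [-3.141, -0.009, 0.187]
force: [9.1, 1.4, -3.1]
grip_width: 23.9
[ 4.52722027e-01 -2.88470848e+00  2.27818459e-03] [ 9.07055074  1.42748028 -3.07838207]
```

```bash
python3 - <<'E'
from h import *
o=r.get_obs();p=r.read_camera("wrist");save("w13",p,(265,195,110,90),7);save("w13f",p)
E
```

```text
(no output)
```

View pics/w13.png

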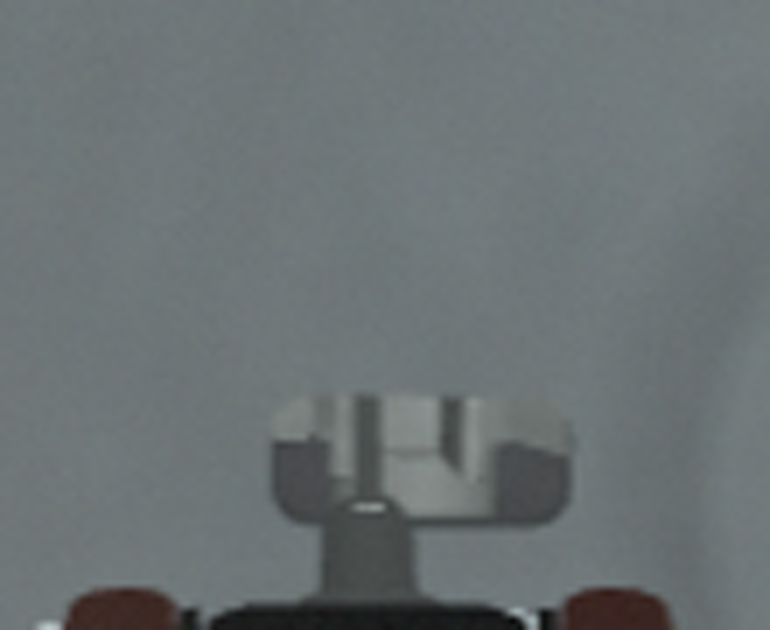

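View pics/w13f.png

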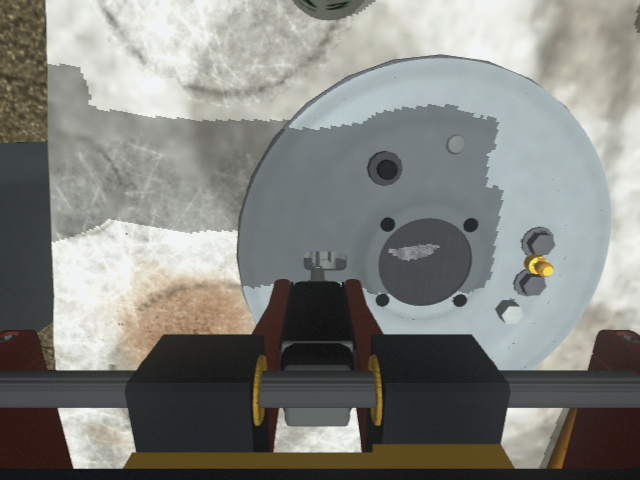

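The push has gone well past 7 N and levelled off near 9.6 N, with only about 1 mm of creep, so the shoe is bearing on the drum. I'll unload, lift out and take the tool back.

```bash
python3 -m crank '[[[0.002,0,0,0,0,0,1],[0.002,0,0,0,0,0,1],[0,0,0,0,0,0,1]]]'
python3 -m crank '[[[0,0,-0.004,0,0,0,1],[0,0,-0.004,0,0,0,1],[0,0,-0.004,0,0,0,1],[0,0,-0.006,0,0,0,1],[0,0,-0.02,0,0,0,1],[0,0,-0.035,0,0,0,1],[0,0,-0.027,0,0,0,1],[0,0,0,0,0,0,1]]]'
python3 - <<'E'
from h import *
o=r.get_obs();p=r.read_camera("wrist");save("w14",p,(265,195,110,90),7);print(o["ee_pos"],o["tool_rot"],o["force"])
E
```

```text
time_s: 19.22
ee_pos: [483.1, 167.7, 149.2]
tool_rot: [-3.141, -0.004, 0.188]
force: [6.2, 0.1, 3.5]
grip_width: 24.2
time_s: 19.88
ee_pos: [482.6, 167.6, 232.0]
tool_rot: [-3.14, -0.004, 0.187]
force: [0.7, -0.2, -1.1]
grip_width: 23.9
[482.56916706 167.55451298 231.98131287] [-3.13977555 -0.00422567  0.18730266] [ 0.66377699 -0.1971435  -1.08695616]
```

View pics/w14.png

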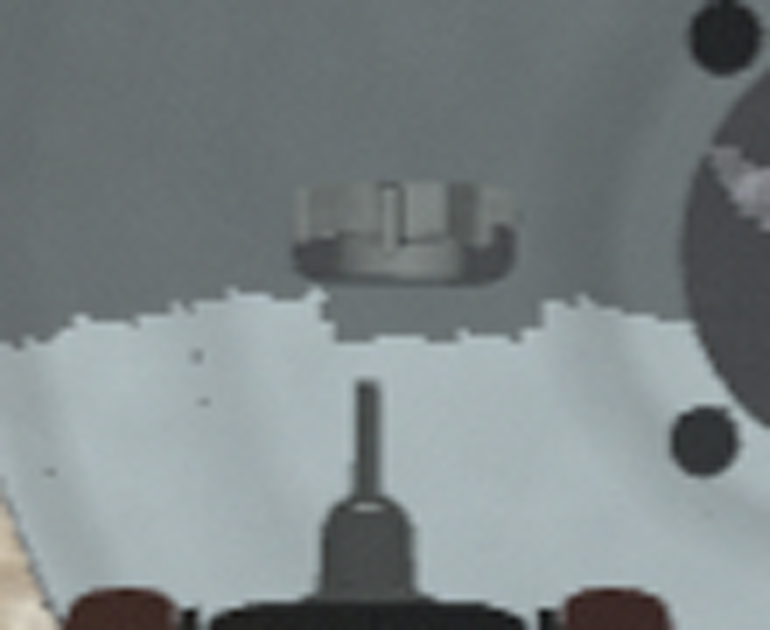

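After release the wheel sprang back a little: the tooth is now at about -1.4 mm, close to where contact was first felt. I'll put the blade in again gently to confirm that the shoe is still bearing.

```bash
python3 -m crank '[[[0.0125,0,0,0,0,0,1],[0,0,0.035,0,0,0,1],[0,0,0.028,0,0,0,1],[0,0,0.011,0,0,0,1],[0,0,0,0,0,0,1],[0,0,0,0,0,0,1]]]'
python3 - <<'E'
from h import *
o=r.get_obs();p=r.read_camera("wrist");save("w15",p,(265,195,110,90),7);print(o["ee_pos"],o["tool_rot"],o["force"])
E
```

```text
time_s: 20.43
ee_pos: [491.0, 168.7, 168.3]
tool_rot: [3.141, 0.002, 0.187]
force: [-0.5, 0.3, -1.4]
grip_width: 23.7
[490.97893397 168.74106915 168.32794226] [3.14056135e+00 2.14042674e-03 1.87340306e-01] [-0.48730184  0.30352897 -1.40219738]
```

View pics/w15.png

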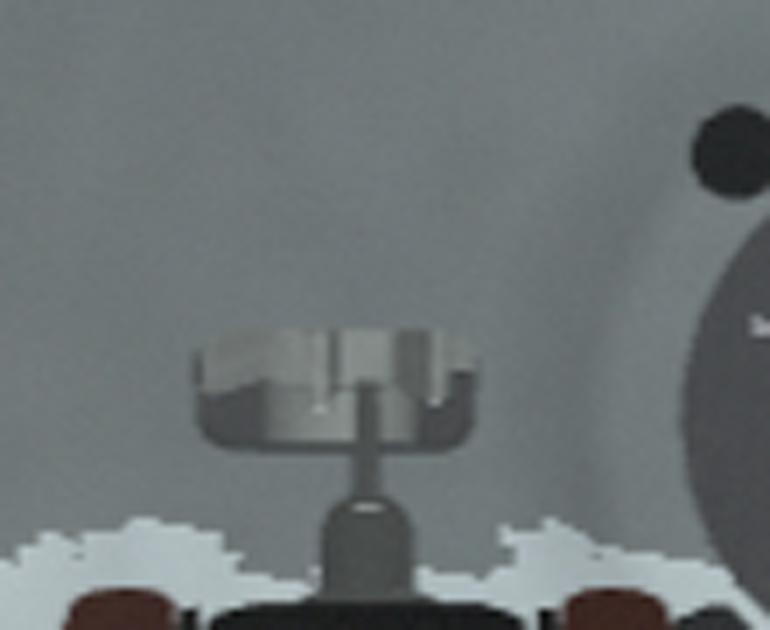

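```bash
python3 -m crank '[[[0.0018,0,0,0,0,0,1],[0,0,0.006,0,0,0,1],[0,0,0.006,0,0,0,1],[0,0,0.003,0,0,0,1],[0,0,0,0,0,0,1]]]'
python3 -m crank '[[[0,0,0.003,0,0,0,1],[0,0,0.003,0,0,0,1],[0,0,0.0028,0,0,0,1],[0,0,0,0,0,0,1]]]'
python3 -m crank '[[[-0.0015,0,0,0,0,0,1],[-0.0015,0,0,0,0,0,1],[0,0,0,0,0,0,1]]]'; python3 -c "
from bench import r;o=r.get_obs();print(o['wrist_torque'],o['force'])"
python3 -m crank '[[[-0.001,0,0,0,0,0,1],[0,0,0,0,0,0,1]]]'; python3 -c "
from bench import r;o=r.get_obs();print(o['wrist_torque'],o['force'])"
python3 -m crank '[[[-0.001,0,0,0,0,0,1],[0,0,0,0,0,0,1]]]'; python3 -c "
from bench import r;o=r.get_obs();print(o['wrist_torque'],o['force'])"
```

```text
time_s: 20.9
ee_pos: [492.2, 169.2, 156.5]
tool_rot: [3.141, 0.001, 0.188]
force: [0.7, 0.3, -1.7]
grip_width: 23.8
time_s: 21.23
ee_pos: [492.3, 169.3, 149.5]
tool_rot: [3.141, 0.001, 0.188]
force: [0.1, 0.4, 0.3]
grip_width: 23.5
time_s: 21.48
ee_pos: [490.0, 168.8, 150.0]
tool_rot: [-3.141, 0.0, 0.188]
force: [0.0, -0.2, -0.4]
grip_width: 23.9
[-0.09849145  0.09681799  0.02735765] [ 0.01699312 -0.16654226 -0.40386314]
time_s: 21.65
ee_pos: [489.3, 168.7, 150.1]
tool_rot: [-3.141, -0.0, 0.188]
force: [0.2, -1.6, -1.0]
grip_width: 23.8
[-0.00565448  0.09580643 -0.00846423] [ 0.20584344 -1.64854625 -1.03452168]
time_s: 21.82
ee_pos: [488.6, 168.6, 150.0]
tool_rot: [-3.142, -0.0, 0.188]
force: [0.4, -1.1, -1.9]
grip_width: 24.1
[0.00725812 0.04136823 0.01466143] [ 0.36097723 -1.14293172 -1.92674083]
```

```bash
python3 -m crank '[[[-0.001,0,0,0,0,0,1],[0,0,0,0,0,0,1]]]'; python3 -c "
from bench import r;o=r.get_obs();print(o['wrist_torque'],o['force'])"
python3 -m crank '[[[-0.001,0,0,0,0,0,1],[0,0,0,0,0,0,1]]]'; python3 -c "
from bench import r;o=r.get_obs();print(o['wrist_torque'],o['force'])"
python3 -m crank '[[[-0.001,0,0,0,0,0,1],[0,0,0,0,0,0,1]]]'; python3 -c "
from bench import r;o=r.get_obs();print(o['wrist_torque'],o['force'])"
python3 -m crank '[[[-0.001,0,0,0,0,0,1],[0,0,0,0,0,0,1]]]'; python3 -c "
from bench import r;o=r.get_obs();print(o['wrist_torque'],o['force'])"
```

```text
time_s: 21.98
ee_pos: [488.3, 168.5, 150.1]
tool_rot: [-3.141, -0.001, 0.188]
force: [1.9, 0.0, -1.4]
grip_width: 23.7
[-0.00349953 -0.51067941 -0.02366304] [ 1.86946172  0.01915185 -1.4186591 ]
time_s: 22.15
ee_pos: [488.0, 168.5, 150.3]
tool_rot: [-3.141, -0.002, 0.188]
force: [4.4, 0.4, -3.1]
grip_width: 23.8
[ 0.16555653 -1.3277302  -0.00754979] [ 4.42757164  0.40400466 -3.14362465]
time_s: 22.32
ee_pos: [487.2, 168.3, 150.3]
tool_rot: [-3.141, -0.002, 0.188]
force: [4.7, 1.1, -3.6]
grip_width: 23.9
[ 0.21490564 -1.44537081  0.02219458] [ 4.65263387  1.13105798 -3.61085068]
time_s: 22.48
ee_pos: [486.6, 168.2, 150.3]
tool_rot: [-3.141, -0.003, 0.187]
force: [5.0, -0.1, -3.3]
grip_width: 23.9
[ 0.24107866 -1.54212233 -0.0016491 ] [ 4.96169078 -0.08391213 -3.32007803]
```

The push starts straight away at about 4.5 N, against roughly 3 N when the wheel was free, so the shoe is bearing. I'll push up to the firm value once more, then back off slowly so the blade doesn't drag the wheel.

```bash
python3 -m crank '[[[-0.001,0,0.001,0,0,0,1],[-0.001,0,0,0,0,0,1],[0,0,0,0,0,0,1]]]'; python3 -c "
from bench import r;o=r.get_obs();print(o['wrist_torque'],o['force'])"
python3 -m crank '[[[-0.001,0,0,0,0,0,1],[-0.001,0,0,0,0,0,1],[0,0,0,0,0,0,1]]]'; python3 -c "
from bench import r;o=r.get_obs();print(o['wrist_torque'],o['force'])"
python3 -m crank '[[[-0.001,0,0,0,0,0,1],[-0.001,0,0,0,0,0,1],[0,0,0,0,0,0,1]]]'; python3 -c "
from bench import r;o=r.get_obs();print(o['wrist_torque'],o['force'])"
```

```text
time_s: 22.73
ee_pos: [485.8, 168.1, 150.1]
tool_rot: [-3.141, -0.004, 0.187]
force: [6.4, 2.0, -0.2]
grip_width: 23.9
[ 0.21936752 -1.78555525  0.02673883] [ 6.43998298  1.98900266 -0.24075677]
time_s: 22.98
ee_pos: [484.5, 167.9, 150.0]
tool_rot: [-3.141, -0.005, 0.187]
force: [7.6, 1.4, -3.6]
grip_width: 23.8
[ 0.33759974 -2.27804738  0.03504104] [ 7.55255727  1.43998813 -3.59677057]
time_s: 23.23
ee_pos: [483.5, 167.7, 150.2]
tool_rot: [-3.141, -0.006, 0.187]
force: [8.6, 0.9, -3.3]
grip_width: 23.8
[ 0.39384571 -2.4783284   0.01861224] [ 8.62214856  0.92575927 -3.31998205]
```

```bash
python3 -m crank '[[[0.0015,0,0,0,0,0,1],[0.0015,0,0,0,0,0,1],[0,0,0,0,0,0,1]]]'; python3 -c "
from bench import r;o=r.get_obs();print(o['wrist_torque'],o['force'])"
python3 -m crank '[[[0.0015,0,0,0,0,0,1],[0.0015,0,0,0,0,0,1],[0,0,0,0,0,0,1]]]'; python3 -c "
from bench import r;o=r.get_obs();print(o['wrist_torque'],o['force'])"
python3 -m crank '[[[0.001,0,0,0,0,0,1],[0.001,0,0,0,0,0,1],[0,0,0,0,0,0,1]]]'; python3 -c "
from bench import r;o=r.get_obs();print(o['wrist_torque'],o['force'])"
```

```text
time_s: 23.48
ee_pos: [484.1, 167.8, 149.8]
tool_rot: [-3.141, -0.002, 0.188]
force: [4.7, 1.6, 2.8]
grip_width: 23.8
[ 0.14921928 -1.30211634 -0.0625781 ] [4.71466175 1.6159632  2.83244269]
time_s: 23.73
ee_pos: [485.4, 168.0, 149.1]
tool_rot: [-3.142, 0.0, 0.188]
force: [1.6, 0.5, 1.5]
grip_width: 23.7
[ 0.19378275 -0.69740588 -0.01717105] [1.6147911  0.48621806 1.45290424]
time_s: 23.98
ee_pos: [486.6, 168.1, 148.8]
tool_rot: [3.141, 0.001, 0.188]
force: [2.6, 0.8, 0.4]
grip_width: 23.7
[ 0.07032795 -0.43625298  0.01489142] [2.56804273 0.7704285  0.37094875]
```

```bash
python3 -m crank '[[[0.001,0,0,0,0,0,1],[0.001,0,0,0,0,0,1],[0,0,0,0,0,0,1]]]'; python3 -c "
from bench import r;o=r.get_obs();print(o['wrist_torque'],o['force'])"
python3 -m crank '[[[0.001,0,0,0,0,0,1],[0.001,0,0,0,0,0,1],[0,0,0,0,0,0,1]]]'; python3 -c "
from bench import r;o=r.get_obs();print(o['wrist_torque'],o['force'])"
```

```text
time_s: 24.23
ee_pos: [488.0, 168.4, 148.7]
tool_rot: [3.141, 0.002, 0.188]
force: [0.4, -0.2, -0.0]
grip_width: 23.9
[-0.08102901 -0.04811341  0.03117428] [ 0.41730563 -0.15819021 -0.02270953]
time_s: 24.48
ee_pos: [490.1, 168.8, 149.0]
tool_rot: [3.141, 0.0, 0.188]
force: [0.2, 0.7, -1.2]
grip_width: 24.0
[-0.08325816  0.07801667 -0.01846823] [ 0.1971231   0.67440117 -1.17771367]
```

```bash
python3 -m crank '[[[0,0,-0.004,0,0,0,1],[0,0,-0.004,0,0,0,1],[0,0,-0.006,0,0,0,1],[0,0,-0.02,0,0,0,1],[0,0,-0.035,0,0,0,1],[0,0,-0.035,0,0,0,1],[0,0,0,0,0,0,1],[0,0,0,0,0,0,1]]]'
python3 - <<'E'
from h import *
o=r.get_obs();p=r.read_camera("wrist");save("w16",p,(265,195,110,90),7);print(o["ee_pos"],o["tool_rot"],o["force"])
E
```

```text
time_s: 25.15
ee_pos: [491.1, 169.2, 234.2]
tool_rot: [-3.14, -0.004, 0.188]
force: [-1.0, 0.7, -1.2]
grip_width: 23.7
[491.10151007 169.22902731 234.18692345] [-3.14006973 -0.00358341  0.18765089] [-1.02757231  0.70190696 -1.24007254]
```

View pics/w16.png

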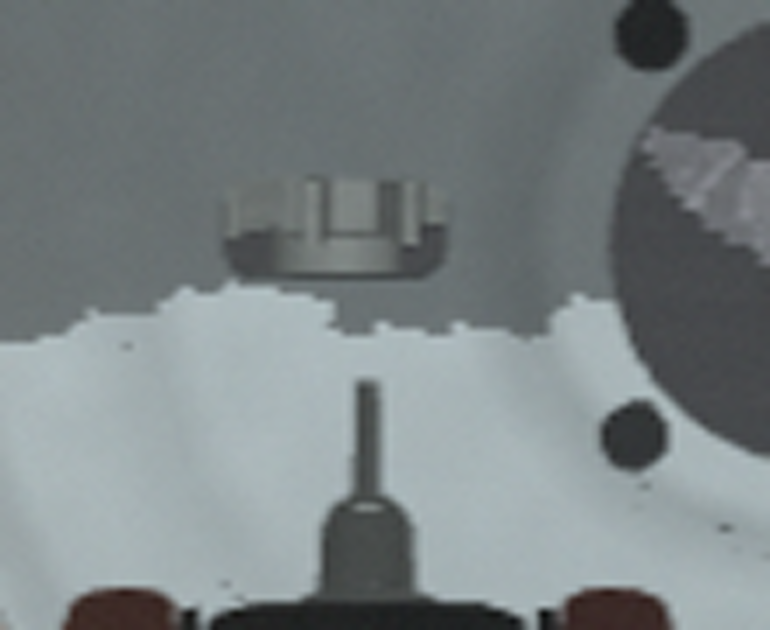

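The wheel holds with its tooth at -2.8 mm, further on than after the first push. Now back to the block.

```bash
python3 -m crank '[[[-0.015,0.0473,0,0,0,0,1],[-0.015,0.0473,0,0,0,0,1],[-0.015,0.0473,0,0,0,0,1],[-0.015,0.0473,0,0,0,0,1],[-0.015,0.0473,0,0,0,0,1],[-0.015,0.0473,0,0,0,0,1],[-0.015,0.0473,0,0,0,0,1],[-0.015,0.0473,0,0,0,0,1],[-0.015,0.0473,0,0,0,0,1],[-0.015,0.0473,0,0,0,0,1],[-0.015,0.0473,0,0,0,0,1],[-0.015,0.0473,0,0,0,0,1],[-0.015,0.0473,0,0,0,0,1],[0,0,0.02,0,0,0.0135,1],[0,0,0.02,0,0,0,1],[0,0,0.02,0,0,0,1],[0,0,0,0,0,0,1],[0,0,0,0,0,0,1]]]'
python3 - <<'E'
from h import *
o=r.get_obs();p=r.read_camera("wrist");save("w17",p,(255,170,130,110),6);print(o["ee_pos"],o["tool_rot"],o["force"])
E
```

```text
time_s: 26.7
ee_pos: [427.8, -342.9, 183.0]
tool_rot: [-3.14, 0.003, 0.103]
force: [-0.3, 0.2, -0.8]
grip_width: 23.7
[ 427.76041202 -342.9263917   183.01745921] [-3.13995477  0.00314307  0.10253535] [-0.33552096  0.22640324 -0.78055001]
```

View pics/w17.png

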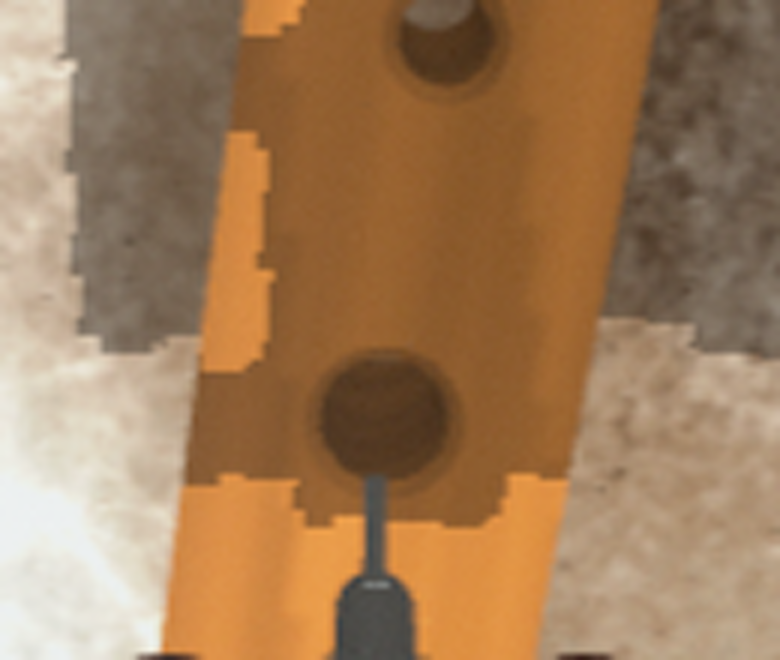

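```bash
python3 - <<'E'
from h import *
o=r.get_obs();p=r.read_camera("wrist");c=cam(p,o)
y=o["tool_rot"][2];e=np.array([np.cos(y),np.sin(y)]);n=np.array([-e[1],e[0]])
h=onz(c,319,240.2,62);t=onz(c,317.5,249.3,o["ee_pos"][2]-83.8)
tip=t[:2]-n*4.5
print(h,tip,"tool dx",(h[:2]-tip)@e,"dy",-(h[:2]-tip)@n)
E
```

```text
[ 430.62488394 -344.07365231   62.        ] [ 429.37452004 -343.37354161] tool dx 1.1719170682305227 dy 0.8247273777157874
```

```bash
python3 -m crank '[[[0.0015,0.001,0,0,0,0,1],[0,0,0.014,0,0,0,1],[0,0,0.014,0,0,0,1],[0,0,0.012,0,0,0,1],[0,0,0,0,0,0,1],[0,0,0,0,0,0,1]]]'
python3 - <<'E'
from h import *
o=r.get_obs();p=r.read_camera("wrist");save("w18",p,(255,190,130,110),6);print(o["ee_pos"],o["tool_rot"],o["force"])
p=r.read_camera("side");save("s18",p,(260,290,110,110),5)
E
```

```text
time_s: 27.3
ee_pos: [429.4, -343.8, 151.4]
tool_rot: [-3.141, 0.002, 0.103]
force: [-0.2, -0.5, -1.6]
grip_width: 23.7
[ 429.42333738 -343.84157257  151.37952659] [-3.14059753e+00  1.75789367e-03  1.02609628e-01] [-0.17567001 -0.4848891  -1.64623144]
```

View pics/w18.png

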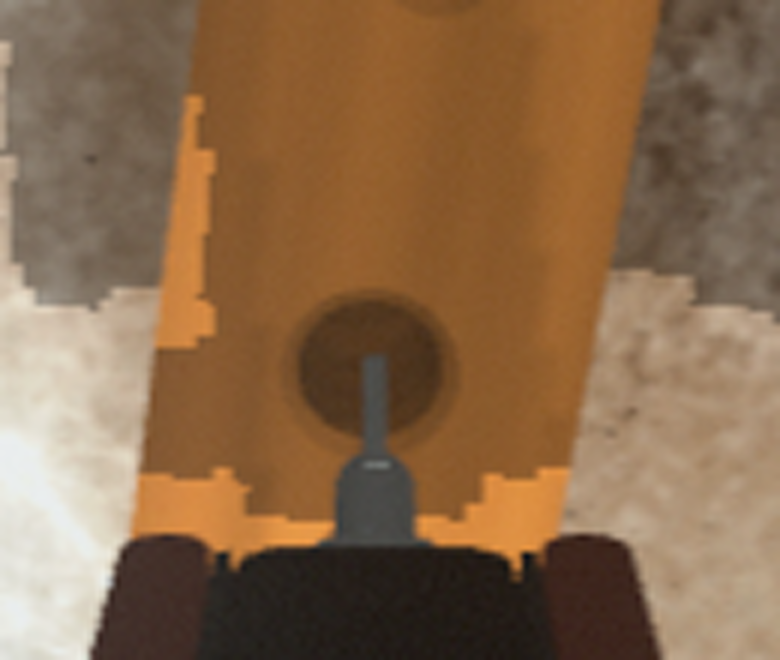

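View pics/s18.png

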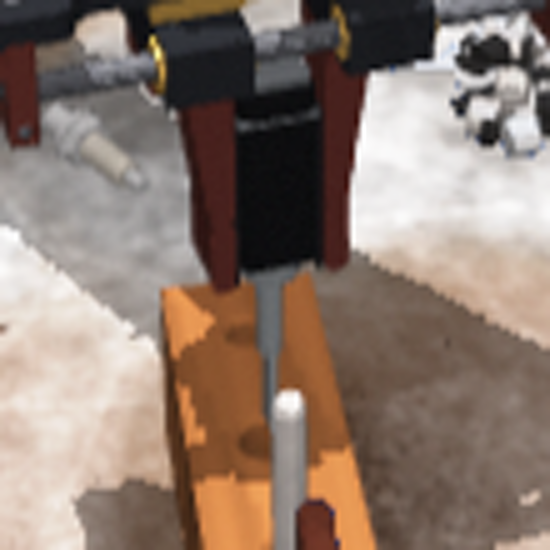

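```bash
python3 -m crank '[[[-0.0005,-0.001,0.008,0,0,0,1],[0,0,0.008,0,0,0,1],[0,0,0.015,0,0,0,1],[0,0,0.015,0,0,0,1],[0,0,0.015,0,0,0,1],[0,0,0.012,0,0,0,1],[0,0,0,0,0,0,1]]]'
python3 -m crank '[[[0,0,0.002,0,0,0,1],[0,0,0.002,0,0,0,1],[0,0,0,0,0,0,1]]]'
```

```text
time_s: 27.98
ee_pos: [428.4, -342.5, 91.4]
tool_rot: [-3.139, 0.003, 0.103]
force: [0.1, 0.4, -1.0]
grip_width: 23.9
time_s: 28.23
ee_pos: [429.6, -343.6, 90.8]
tool_rot: [3.141, -0.0, 0.103]
force: [-0.3, 0.2, -1.3]
grip_width: 24.1
```

```bash
python3 -m crank '[[[0,0,0.002,0,0,0,1],[0,0,0.001,0,0,0,1],[0,0,0,0,0,0,1]]]'
python3 -m crank '[[[0,0,0.001,0,0,0,1],[0,0,0.001,0,0,0,1],[0,0,0,0,0,0,1]]]'
```

```text
time_s: 28.48
ee_pos: [429.6, -343.4, 88.5]
tool_rot: [3.141, -0.0, 0.103]
force: [0.1, -0.6, -1.2]
grip_width: 23.8
time_s: 28.73
ee_pos: [429.5, -343.3, 86.7]
tool_rot: [-3.141, 0.0, 0.103]
force: [0.1, 0.7, -1.0]
grip_width: 23.8
```

```bash
python3 -m crank '[[[0,0,0.001,0,0,0,1],[0,0,0.001,0,0,0,1],[0,0,0,0,0,0,1]]]'
python3 - <<'E'
from h import *
p=r.read_camera("side");save("s19",p,(260,290,110,110),5);p=r.read_camera("wrist");save("w19",p)
E
```

```text
time_s: 28.98
ee_pos: [429.5, -343.5, 85.8]
tool_rot: [-3.141, -0.0, 0.103]
force: [-1.3, 1.0, 7.1]
grip_width: 24.0
```

View pics/s19.png

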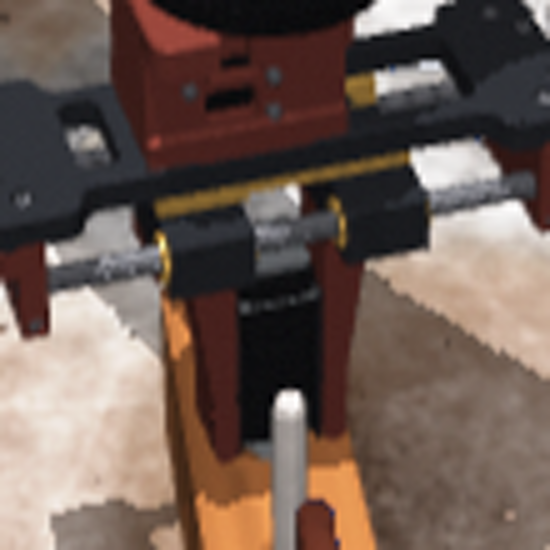

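The handle is seated: contact came at 85.8 mm, the same height as when I picked it up. I'll release.

```bash
python3 -m crank '[[[0,0,-0.0008,0,0,0,1],[0,0,0,0,0,0,0.68],[0,0,0,0,0,0,0.6],[0,0,0,0,0,0,0.4],[0,0,0,0,0,0,0.2],[0,0,0,0,0,0,0.1],[0,0,0,0,0,0,0.1]]]' 10
python3 -m crank '[[[0,0,-0.01,0,0,0,0.1],[0,0,-0.02,0,0,0,0.1],[0,0,-0.035,0,0,0,0.1],[0,0,-0.035,0,0,0,0.1],[0,0,-0.035,0,0,0,0.1],[0,0,-0.03,0,0,0,0.1],[0,0,-0.02,0,0,0,0.1],[0,0,0,0,0,0,0.1],[0,0,0,0,0,0,0.1]]]'
python3 - <<'E'
from h import *
o=r.get_obs();print(o["force"])
p=r.read_camera("wrist");save("w20",p);p=r.read_camera("scene");save("c20",p);p=r.read_camera("side");save("s20",p,(220,160,240,230),3)
E
```

```text
time_s: 29.67
ee_pos: [429.5, -343.4, 85.7]
tool_rot: [-3.142, 0.0, 0.103]
force: [-0.4, 0.5, 0.1]
grip_width: 57.8
time_s: 30.42
ee_pos: [429.8, -343.6, 234.8]
tool_rot: [3.141, -0.002, 0.103]
force: [0.2, 0.5, -0.9]
grip_width: 79.0
[ 0.17595165  0.45952602 -0.87745339]
```

View pics/w20.png

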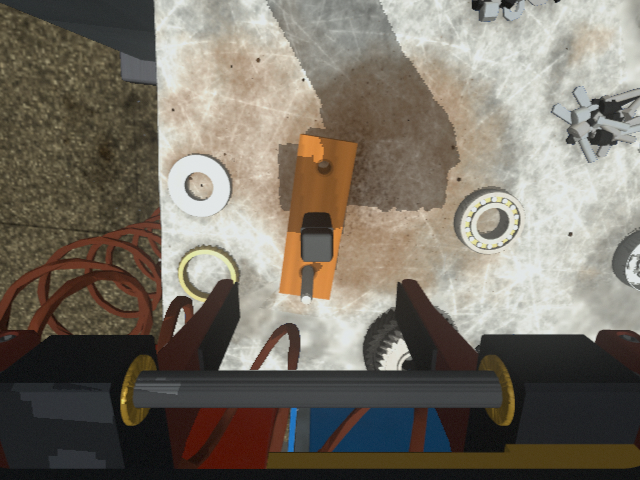

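View pics/c20.png

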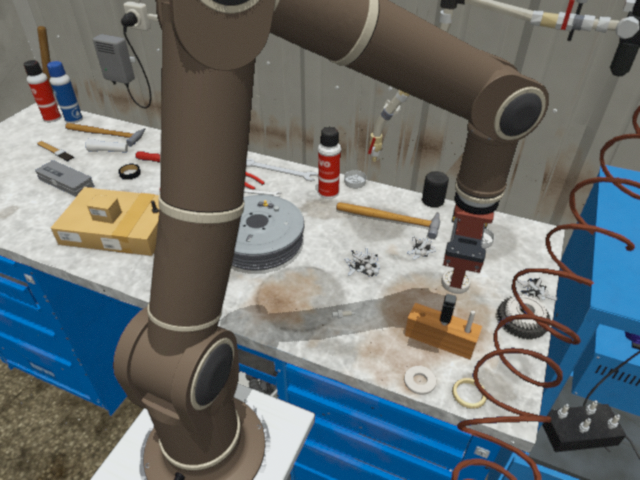

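View pics/s20.png

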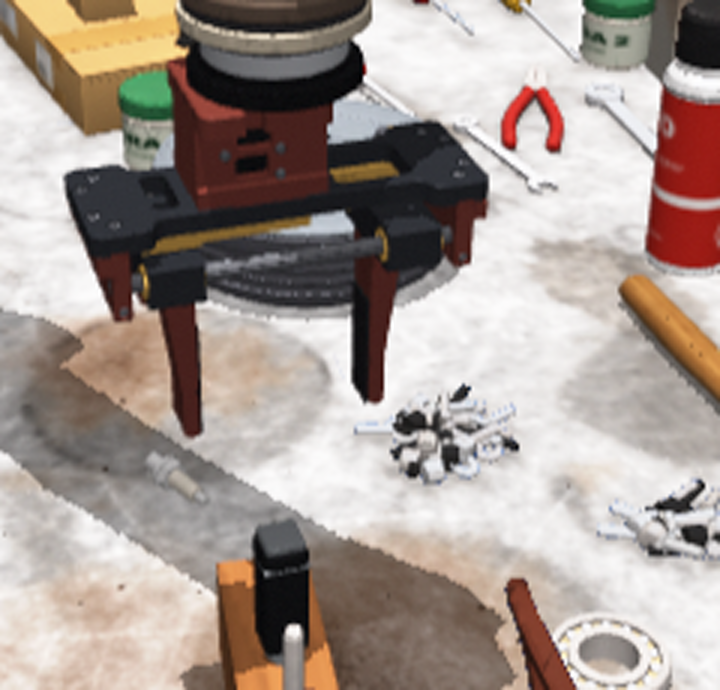

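The tool stands upright in the middle hole, with its handle at about (317,240) in the wrist view. The bearing, plug, jar and punch haven't moved, and the gripper is clear. Handing in.

```bash
python3 - <<'E'
from bench import r
print(r.hand_in())
E
```

```text
the job is handed in; nothing more can be done
None
```

The shoe now bears on the drum, the adjusting tool is back in the middle hole of the block, and the job is handed in at about 30.6 s. No verdict was reported.

**Adjustment:** I pushed the star wheel on towards the rim by two full teeth, at about 3 N each. Partway through the third tooth the push climbed past 7 N and levelled off at about 9–10 N. The highest force I read on the wheel was about 10 N.

**Spring-back:** When I lifted the blade out, the wheel sprang back several millimetres, to near where the shoe first met the drum. I put the blade in again: resistance started at once at about 4.5 N, which shows the shoe was still bearing. I pushed up to about 8.5 N again, backed off slowly and lifted clear. The tooth then stood about 1.4 mm further on than after the first release.

**Checks that were less than clean:**
- **Creep:** the wheel still crept about 1 mm at 9–10 N, so this is a springy stop, not a hard one.
- **Calibration:** the wrist camera's sideways offset differed by about 1.3 mm between views, so I set the blade by its position relative to the slot in the same picture.

**Final pictures:** The tool stands upright with its handle on the block, seated at the height where I picked it up. The bearing, plug, jar and punch look unmoved, and the robot is touching nothing.

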